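Run a batch of push rods through the bench press

TASK

Set up and start a batch on the bench press: pull the shuttle out to the front stops, then press every push rod on the mat broadside down into its own pair of spring clips on the shuttle until both clips have snapped shut over it and it lies fully home, fork end towards the white bridge. With all the rods home, push the shuttle all the way in to the rear stops, and only then push the start button fully down and let it come back up. Then pull the shuttle, with the rods still home in their clips, back out to the front stops and let go. Leave the other things on the bench where they are.

Things in the scene. Friction and masses are not known exactly. Their poses are not given: they have to be found in the camera images.
- press: Bench press, fixed: aluminium base plate 440 x 310 mm, 14 mm thick; origin in the middle of its underside; x points into the press (the way the shuttle goes in), z up. A white bridge 200 mm high stands across it from x 65 to 135 mm; air cylinders behind. Beneath the bridge hangs the press bar, underside 97 mm above the table.
- shuttle (a joint): Sliding plate (shuttle) on the press, aluminium, 260 x 220 mm, top face 38 mm above the table. Value = travel in m: 0 pulled fully out against the front stops (loading position, away from the white bridge), 0.08 pushed fully in against the rear stops at the bridge. It drags with about 4 N and stays where it is left.
- handle (a point): Middle of the bar of the shuttle's steel bow handle, 80 mm above the table: round bar 12 mm thick, 110 mm long, 36 mm of air below it. x points along the travel, into the press (shuttle value growing); y along the bar; z up. It moves with the shuttle, 135 mm in front of the line of seats.
- seat1 (a point): First of 4 stations side by side on the shuttle, 62 mm apart along y: where the middle of a rod's shaft rests when home, 70 mm above the table. x points into the press and is the rod's direction (fork this way), y runs along the row, z up. With the shuttle out, the bridge's front is 115 mm from here along x.
- seat2 (a point): Second station, 62 mm from seat1 along y. All are alike: two sprung steel clips that open upwards, each 10 mm thick, their middles 37 mm before and behind the seat point along x. Between the two clips are 64 mm free for the fingers; the plate is 32 mm below the seat point.
- seat3 (a point): Third station, 124 mm from seat1 along y. The beads at a clip's mouth stand 5.4 mm above the seat point and leave a gap of 6.6 mm, flared lips above them (highest point 13 mm above the seat point). A rod laid on the mouth rests about 12 mm too high.
- seat4 (a point): Fourth station, 186 mm from seat1 along y. Pushing a rod straight down takes roughly 5 to 7 N at each of its two clips before it snaps down onto a rigid saddle; pulling it out takes much the same.
- rod1 (a point): Push rod (2 to 4 are present, the others read None), about 0.16 kg: middle of its shaft, on the axis. x runs along it towards its fork. Steel shaft 12 mm thick, x -50 to 50 mm; at +x an aluminium fork clevis 20 x 20 mm in section, x 50 to 84 mm; at -x a dark hexagon locknut 20 mm across flats, 12 mm long, and a thin threaded stub ending at x -75 mm.
- rod2 (a point): Push rod like rod1. The rods lie on a rubber mat 3 mm thick, axis 13 mm above the table, side by side about 70 mm apart, some with the fork one way and some the other.
- rod3 (a point): Push rod like rod1. The outer faces of a station's two clips are 84 mm apart, so the 100 mm shaft spans them with 8 mm to spare at either end.
- rod4 (a point): Push rod like rod1.
- start (a joint): Press's start button: 0 up, 0.006 (m) fully down; springs back; fully down takes about 5 N. While it is held down the press bar under the bridge comes down a few mm over the forks.
- start_top (a point): Centre of the top face of the start button, a domed round button 32 mm across in a white collar on a small black box at the front edge of the press, beside the shuttle's handle end; about 57 mm above the table; it is pushed straight down.
- brush: Bystander, small brush, to be left where it is; origin at its underside.
- spanner: Bystander, open-ended spanner, to be left where it is; origin at its underside.
- driver: Bystander, screwdriver, to be left where it is; origin at its underside.
- grease: Bystander, grease tin, to be left where it is; origin at its underside.
- mug: Bystander, mug, to be left where it is; origin at its underside.
- nutbox: Bystander, open nut box, to be left where it is; origin at its underside.
- oil: Bystander, oil bottle, to be left where it is; origin at its underside.

How it is judged:
By the outcome, as a careful person would: the job done as asked, in the order asked, and still so for the second after the job is handed in, with the robot touching nothing.
Of pushrod1, pushrod2, pushrod3, pushrod4 only 2 to 4 are there at a start; the rules pass over those that are not, and their reading is None.
At some moment in a run one of pushrod1, pushrod2, pushrod3, pushrod4 may be knocked a few centimetres aside while the robot is not near it.
Once in a run the grip may slacken for a moment while it holds something.
It also fails if it takes over 210 s, if anything falls off the work surface, if the arm or the gripper's body presses on something with over 40 N, if the wrist force passes 120 N, or if a joint passes its speed limit or range.

ROBOT

A 6-joint arm with a two-finger parallel gripper is mounted at the origin on the work surface. World frame = base frame: x ahead of the robot, y to its left, z up, the work surface at z = 0. Lengths are in m, angles in rad, forces in N, time in s.
With the tool pointing down it reaches from about 0.25 to 0.725 m from the base axis. Payload 4 kg.
Tool frame: the origin (TCP) lies on the front face of the gripper's body, between the roots of the fingers; the fingertips stand 73 mm ahead of it and the grasp point (between the pads) lies 54 mm ahead of it; z points along the fingers, y is the line along which they close (so a half turn about z gives the same grasp; the last joint's range is limited). The gripper opens to 85 mm and grips with 20 to 120 N. Pads are 22 mm wide; open, the fingers measure 114 mm over their backs; the gripper's body (76 mm by 85 mm) begins 54 mm behind the grasp point. The pads swing forward as they close: fully open they stand 13 mm farther back than shut.
Start: joints at [1.324, 0.241, 0.005, 1.335, 0, 1.571], TCP at [0.122, 0.485, 0.304] pointing down, gripper open.
Joint ranges: [-2.72, 2.72], [-1.05, 1.87], [-1.09, 1.28], [-1.99, 2.15], [-1.42, 1.44], [-3.14, 3.14]. Speed limits (rad/s): [2.79, 2.79, 3.14, 3.14, 3.14, 3.14].

INTERFACE

Orientations are given as a unit quaternion [x, y, z, w].
In Python, from workcell import bot gives the robot as it stands. The module is installed in compiled form; this text tells all that it offers.
- The arm moves only by the tool step_arm, never from a script. Its argument "rows" is a list of rows, each a list of 2 entries, a list of its own where there are three numbers: the shift along the tool's x, y, z in mm, then the turn about the tool's z in degrees. A call has 1 to 12 rows; each row is the pose to reach, as a shift and turn from the pose commanded when the call began, along the tool's axes at that moment; what a row does not reach only later rows make up. A row lasts 1/8 s, in which the tool goes at most 62.5 mm and 10.7 degrees, less where a joint would pass 70% of its speed; a pose out of reach is approached as far as the arm can. A call with a gripper value outside its range is refused whole. "claw" is the gripper's target within -1 to 1 (shut at 1, half-way at 0, fully open at -1), set as the call begins (left out, the last holds). The fingers move at their own pace and stop on an object; the grip force is fixed at half the most. Time passes only in rows, so rows that repeat a pose let the fingers close. It gives the time, the measured TCP pose, the force, the opening and the grip force at its end, in the units of the state.
- bot.get_obs(): the state, without advancing time (a new reading comes with each control period).
- bot.camera(name): name is "scene" or "top"; returns (picture, depth): 400x640x3 uint8, red, green, blue; 400x640 float32, m along the optical axis (not along the pixel's ray), 0 where there is no reading.
- bot.camera_params(name): a dict with "fx", "fy", "cx", "cy" (pixels), "pose" (4x4, takes a point from camera to world coordinates). Camera axes: x right, y up, looking along -z (the intrinsics and any distortion apply to the point x, -y, -z); pixel columns grow to the right and rows downward; lengths in m; the calibration is good to about 2 mm. A picture is of the moment at which its call begins. camera_params takes no time and is no camera call.
- bot.job_done(): hands the job in; it is judged then, once.
Trained networks look in the newest picture that a camera, given by its name, has taken for a name from the list of things; names that differ only in an ending like _2 or _b are one class to them, and where a whole thing is asked for, a point or a joint stands for the part that bears it (a point fixed in the world has none). Each returns a list of dicts, best first, with "score" (0 to 1); they miss things now and then, are a little off and sometimes report something else, mostly with a low value. They report only what shows in the picture. A call takes as long as a camera call.
- bot.trace(target, camera): "pixels" (400x640 bool, what is visible of it) and "uv" ([column, row] in pixels, amid what is visible of it).
The state is a dict: "clock": time; "joint_pos": joint angles; "joint_vel": joint speeds; "tau": joint torques, N m; "eef_pos": TCP position; "tool_rot": TCP orientation; "ft_force": force on the tool from outside, world axes, zero at the start; "ft_torque": the same for the moment, N m; "grip_width": finger opening in m; "grasp_force": force on a finger pad.
Only numpy, scipy, OpenCV 4.12 (cv2) and the standard library are available. Lean on these libraries where they do the work, as an engineer would, in place of code of your own. Each camera call takes 0.05 s, during which the arm holds its last target. There are 200 camera calls.

## Working session

There is one attempt and no reset: what is moved stays moved. The work goes in short steps, Python scripts to look and compute and a tool call to move; the robot and the scene stay as the last step left them, time stands still between calls to the robot, and variables do not carry over. Pictures are saved under pics/ and viewed, at most 14 in all, crops included, and the job is handed in when it is done.

Besides the shell and the picture viewer there is one more tool, called after "Request:" by a JSON object that holds its "fn" and its "kwargs". step_arm: Moves the arm, as the interface text tells. Its arguments: {"type":"object","properties":{"rows":{"type":"array"},"claw":{"type":"number"}},"required":["rows"]}

```bash
mkdir -p pics; cat > h.py <<'E'
import numpy as np, cv2
from workcell import bot
from scipy.spatial.transform import Rotation as R
def cloud(cam):
    p,d=bot.camera(cam); P=bot.camera_params(cam)
    v,u=np.mgrid[0:400,0:640]
    X=np.stack([(u-P['cx'])/P['fx']*d,-(v-P['cy'])/P['fy']*d,-d,np.ones_like(d)],-1)@np.array(P['pose']).T
    W=X[...,:3]; W[d==0]=np.nan
    return p,d,W
def save(p,n): cv2.imwrite('pics/'+n,p[...,::-1])
E
python3 - <<'E'
from h import *
for c in('scene','top'):
    p,d,W=cloud(c); save(p,c+'0.png'); P=bot.camera_params(c); print(c,{k:P[k] for k in P if k!='pose'},np.round(P['pose'],3).tolist())
print(bot.get_obs())
E
```

```text
scene {'fx': 384.64299157894055, 'fy': 384.64299157894055, 'cx': 321.61739180823116, 'cy': 198.6529479304862} [[0.601, -0.665, 0.444, 1.013], [0.799, 0.509, -0.319, -0.434], [-0.014, 0.546, 0.837, 0.968], [0.0, 0.0, 0.0, 1.0]]
top {'fx': 400.276298020917, 'fy': 400.276298020917, 'cx': 325.23549489645876, 'cy': 199.25583538625233} [[-0.015, 0.987, -0.157, 0.32], [-1.0, -0.016, -0.007, -0.07], [-0.009, 0.157, 0.988, 1.262], [0.0, 0.0, 0.0, 1.0]]
{'clock': 0.1, 'joint_pos': array([1.32401514e+00, 2.41360050e-01, 3.86947010e-03, 1.33518514e+00,
       3.54178306e-06, 1.57078510e+00]), 'joint_vel': array([ 0.00098427, -0.00270487,  0.00301797, -0.00099049, -0.00021544,
        0.00094426]), 'tau': array([ 6.50606148e-05, -3.73137331e+01,  2.53009933e+01,  1.08126272e-02,
       -5.32897366e-05,  2.16045571e-06]), 'eef_pos': array([0.12203898, 0.48444639, 0.30309466]), 'tool_rot': array([ 1.23072101e-01,  9.92397287e-01, -9.32330865e-04, -1.17418050e-04]), 'ft_force': array([ 0.09330371,  0.01624133, -0.07951643]), 'ft_torque': array([-0.04269698, -0.03170898,  0.01262647]), 'grasp_force': 0.0, 'grip_width': 0.08524159211732232}
```

View pics/scene0.png

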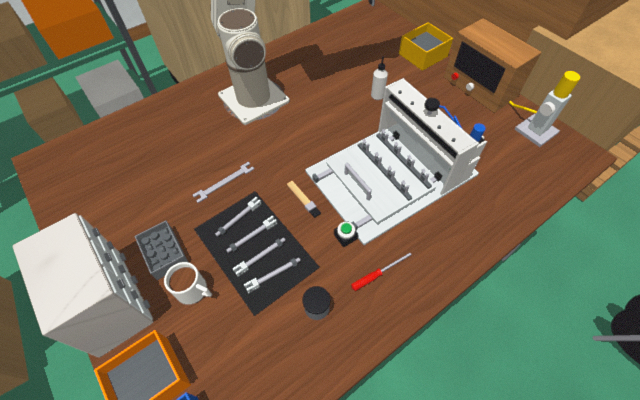

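View pics/top0.png

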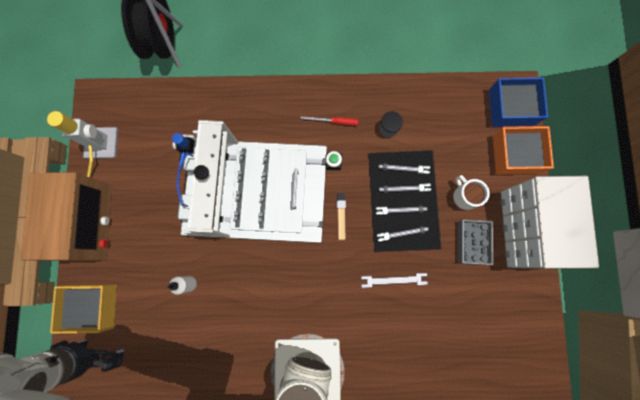

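```bash
cat > m1.py <<'E'
from h import *
for c in('top','scene'):
    p,d,W=cloud(c); np.savez('c_'+c,p=p,d=d,W=W)
    for t in('rod1','handle','start_top','shuttle','press','seat1','brush','mug','grease','spanner'):
        for r in bot.trace(t,c)[:5]:
            m=r['pixels']; Q=W[m]; Q=Q[~np.isnan(Q[:,0])]
            if r['score']<.2 or len(Q)<5: continue
            print(c,t,round(r['score'],2),np.round(r['uv']),m.sum(),'med',np.round(np.median(Q,0),4),'lo',np.round(np.percentile(Q,3,0),3),'hi',np.round(np.percentile(Q,97,0),3))
p=np.load('c_top.npz')['p']
save(cv2.resize(p[110:250,170:340],None,fx=4,fy=4,interpolation=cv2.INTER_CUBIC),'top_press.png')
E
python3 m1.py
```

```text
top rod1 0.77 [404. 208.] 253 med [ 0.4811 -0.2942  0.0188] lo [ 0.471 -0.37   0.002] hi [ 0.492 -0.225  0.026]
top rod1 0.67 [418. 190.] 183 med [ 0.5499 -0.3486  0.0183] lo [ 0.541 -0.384  0.002] hi [ 0.563 -0.247  0.025]
top rod1 0.47 [403. 230.] 263 med [ 0.4087 -0.2965  0.0178] lo [ 0.391 -0.371  0.001] hi [ 0.426 -0.23   0.025]
top rod1 0.46 [410. 167.] 226 med [ 0.6139 -0.3322  0.0177] lo [ 0.6   -0.387  0.001] hi [ 0.624 -0.247  0.026]
top handle 0.86 [268. 190.] 5716 med [0.5452 0.1141 0.0388] lo [0.428 0.013 0.033] hi [0.67  0.217 0.082]
top start_top 0.6 [332. 155.] 84 med [ 0.6407 -0.0904  0.0566] lo [ 0.627 -0.103  0.049] hi [ 0.654 -0.075  0.061]
top shuttle 0.98 [266. 185.] 5648 med [0.5468 0.1135 0.0388] lo [0.431 0.011 0.034] hi [0.669 0.215 0.083]
top press 0.72 [247. 185.] 14705 med [0.5519 0.1732 0.039 ] lo [ 0.407 -0.052  0.011] hi [0.699 0.355 0.206]
top seat1 0.61 [183. 286.] 397 med [0.265  0.3515 0.0992] lo [0.243 0.34  0.009] hi [0.285 0.373 0.136]
top seat1 0.58 [266. 190.] 5825 med [0.5454 0.1135 0.0387] lo [0.427 0.011 0.033] hi [0.671 0.217 0.082]
top br
[... 2002 characters left out ...]
8 -0.1    0.014]
scene mug 0.56 [184. 286.] 1291 med [ 0.5315 -0.5051  0.0711] lo [ 0.485 -0.541  0.018] hi [ 0.569 -0.47   0.09 ]
scene mug 0.33 [347. 226.] 94 med [ 0.6448 -0.0918  0.0561] lo [ 0.632 -0.104  0.052] hi [ 0.657 -0.078  0.059]
scene grease 0.61 [314. 305.] 772 med [ 0.7599 -0.2768  0.0639] lo [ 0.725 -0.304  0.006] hi [ 0.786 -0.244  0.067]
scene grease 0.34 [240. 216.] 218 med [ 0.4097 -0.287   0.0178] lo [ 0.392 -0.365  0.008] hi [ 0.425 -0.226  0.024]
scene spanner 0.65 [221. 185.] 367 med [ 0.2671 -0.2749  0.0053] lo [ 0.252 -0.356 -0.001] hi [ 0.283 -0.181  0.009]
scene spanner 0.24 [380. 176.] 5416 med [0.5658 0.1093 0.0385] lo [0.431 0.007 0.031] hi [0.677 0.209 0.082]
```

View pics/top_press.png

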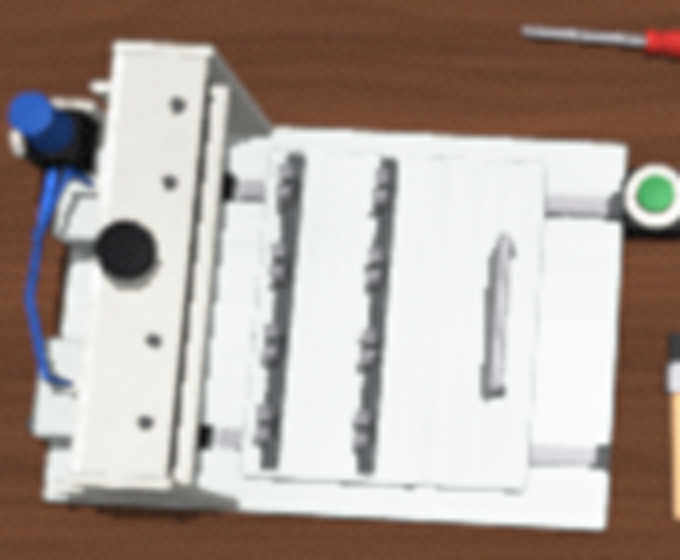

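```bash
cat > m2.py <<'E'
from h import *
import sys
def fit(c,v=True):
    D=np.load(f'c_{c}.npz'); W=D['W']; 
    m=np.isfinite(W[...,0])&(W[...,0]>.38)&(W[...,0]<.74)&(W[...,1]>-.09)&(W[...,1]<.25)
    Q=W[m]
    pl=Q[(Q[:,2]>.034)&(Q[:,2]<.043)]
    r=cv2.minAreaRect((pl[:,:2]*1000).astype(np.float32)); print(c,'plate',r)
    hd=Q[(Q[:,2]>.075)&(Q[:,2]<.09)&(Q[:,1]<.06)]
    # row direction from handle bar
    h=hd[:,:2]; cc=h.mean(0); s=np.linalg.svd(h-cc)[2][0]; print('handle',len(h),cc,'z',hd[:,2].mean(),'axis deg',np.degrees(np.arctan2(s[1],s[0])),'ext',np.ptp((h-cc)@s), 'mid',cc+s*(((h-cc)@s).min()+((h-cc)@s).max())/2)
    cl=Q[(Q[:,2]>.062)&(Q[:,2]<.09)&(Q[:,1]>.06)&(Q[:,1]<.22)]
    return Q,pl,hd,cl
if __name__=='__main__':
    P=[]
    for c in('top','scene'):
        Q,pl,hd,cl=fit(c)
        a=np.radians(float(sys.argv[1])); ex=np.array([np.cos(a),np.sin(a)]); ey=np.array([-ex[1],ex[0]])
        u=cl[:,:2]@ex; w=cl[:,:2]@ey
        print('n',len(cl),'u'); H=np.histogram(u,np.arange(u.min(),u.max()+.003,.003)); print(list(zip(np.round(H[1]*1000).astype(int),H[0])))
        H=np.histogram(w,np.arange(w.min(),w.max()+.004,.004)); print('w',list(zip(np.round(H[1]*1000).astype(int),H[0])))
        print('handle u,w',np.median(hd[:,:2]@ex),[f(hd[:,:2]@ey) for f in (np.min,np.max)])
E
python3 m2.py 86
```

```text
top plate ((562.994140625, 81.2693099975586), (300.40399169921875, 329.03759765625), 2.2799296379089355)
handle 149 [0.54388797 0.02948243] z 0.08454906211375743 axis deg 176.0730664175956 ext 0.11967998639912372 mid [0.54598526 0.02933846]
n 294 u
[(np.int64(160), np.int64(47)), (np.int64(163), np.int64(34)), (np.int64(166), np.int64(39)), (np.int64(169), np.int64(21)), (np.int64(172), np.int64(0)), (np.int64(175), np.int64(0)), (np.int64(178), np.int64(0)), (np.int64(181), np.int64(0)), (np.int64(184), np.int64(0)), (np.int64(187), np.int64(0)), (np.int64(190), np.int64(0)), (np.int64(193), np.int64(0)), (np.int64(196), np.int64(0)), (np.int64(199), np.int64(0)), (np.int64(202), np.int64(0)), (np.int64(205), np.int64(0)), (np.int64(208), np.int64(0)), (np.int64(211), np.int64(0)), (np.int64(214), np.int64(0)), (np.int64(217), np.int64(0)), (np.int64(220), np.int64(0)), (np.int64(223), np.int64(0)), (np.int64(226), np.int64(0)), (np.int64(229), np.int64(0)), (np.int64(232), np.int64(19)), (np.int64(235), np.int64(49)), (np.int64(238), np.int64(34)), (np.int64(241), np.int64(36)), (n
[... 5247 characters left out ...]
(6)), (np.int64(-508), np.int64(14)), (np.int64(-504), np.int64(23)), (np.int64(-500), np.int64(3)), (np.int64(-496), np.int64(0)), (np.int64(-492), np.int64(0)), (np.int64(-488), np.int64(0)), (np.int64(-484), np.int64(0)), (np.int64(-480), np.int64(0)), (np.int64(-476), np.int64(0)), (np.int64(-472), np.int64(0)), (np.int64(-468), np.int64(0)), (np.int64(-464), np.int64(15)), (np.int64(-460), np.int64(14)), (np.int64(-456), np.int64(8)), (np.int64(-452), np.int64(5)), (np.int64(-448), np.int64(10)), (np.int64(-444), np.int64(24)), (np.int64(-440), np.int64(12)), (np.int64(-436), np.int64(1))]
handle u,w 0.06632065343901754 [np.float64(-0.6034770105605719), np.float64(-0.48271762193731294)]
```

```bash
python3 - <<'E'
from h import *
p=np.load('c_scene.npz')['p']
save(cv2.resize(p[100:250,290:490],None,fx=4,fy=4,interpolation=cv2.INTER_CUBIC),'sc_press.png')
E
```

```text
(no output)
```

View pics/sc_press.png

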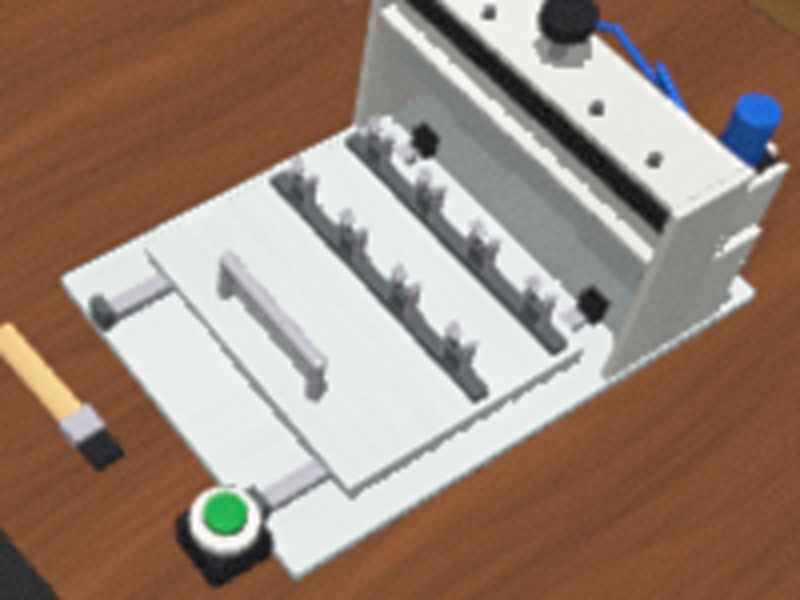

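```bash
cat > nav.py <<'E'
from h import *
import sys
def state():
    o=bot.get_obs(); Rm=R.from_quat(o['tool_rot']).as_matrix(); y=Rm[:,1]
    return o,Rm,np.degrees(np.arctan2(y[1],y[0]))
def go(x,y,z,yaw):
    o,Rm,cy=state(); s=Rm.T@(np.array([x,y,z])-o['eef_pos'])*1000
    j=np.degrees(o['joint_pos']); j1=np.degrees(np.arctan2(y,x))
    print('shift',np.round(s,1),'turn',round(-(yaw-cy),1),'alt',[round(-(yaw-cy)+k,1) for k in(-360,360)],'| yaw now',round(cy,1),'j6 now',round(j[5],1),'pred j6',round(90+j1-yaw,1),'t',o['clock'],'F',np.round(o['ft_force'],1),'pos',np.round(o['eef_pos'],4))
A=np.radians(86.); EX=np.array([np.cos(A),np.sin(A)]); EY=np.array([-EX[1],EX[0]])
def uw(u,w): return u*EX+w*EY
if __name__=='__main__': go(*map(float,sys.argv[1:5]))
E
python3 nav.py .546 .0288 .16 86; python3 - <<'E'
from h import *
# rods
for c in('top','scene'):
    p,d,W=cloud(c); seen=[]
    for r in bot.trace('rod1',c):
        Q=W[r['pixels']]; Q=Q[np.isfinite(Q[:,0])]; Q=Q[(Q[:,2]>.010)&(Q[:,2]<.04)]
        if len(Q)<60: continue
        (cx,cy),(a,b),t=cv2.minAreaRect((Q[:,:2]*1000).astype(np.float32))
        c0=Q[:,:2].mean(0); s=np.linalg.svd(Q[:,:2]-c0)[2][0]; s=s*np.sign(s[1]); n=np.array([-s[1],s[0]])
        t=(Q[:,:2]-c0)@s; wd=[np.ptp(((Q[:,:2]-c0)@n)[(t>np.percentile(t,q))&(t<np.percentile(t,q+20))]) for q in(0,40,80)]
        sh=(Q[:,2]<.0225)&(abs(t-(t.min()+t.max())/2)<.035)
        print(c,round(r['score'],2),'rectcentre',round(cx),round(cy),'len',np.round(np.ptp(t),3),'angle',np.degrees(np.arctan2(s[1],s[0])).round(1),'ends',np.round(c0+s*t.min(),3),np.round(c0+s*t.max(),3),'shaft pts',np.round(np.mean(Q[sh],0),4),'widths -y..+y',np.round(wd,3))
E
```

```text
shift [-522.4 -338.6  143.9] turn -10.1 alt [np.float64(-370.1), np.float64(349.9)] | yaw now 75.9 j6 now 90.0 pred j6 7.0 t 1.2 F [-0.3  0.6  0.5] pos [0.1222 0.4848 0.3039]
top 0.77 rectcentre 410 -301 len 0.149 angle 99.6 ends [ 0.421 -0.374] [ 0.396 -0.228] shaft pts [ 0.408  -0.3006  0.0179] widths -y..+y [0.022 0.01  0.019]
top 0.66 rectcentre 614 -312 len 0.156 angle 84.0 ends [ 0.606 -0.39 ] [ 0.622 -0.234] shaft pts [ 0.6149 -0.311   0.0173] widths -y..+y [0.018 0.012 0.021]
top 0.61 rectcentre 548 -316 len 0.143 angle 91.2 ends [ 0.551 -0.388] [ 0.548 -0.245] shaft pts [ 0.5494 -0.3128  0.0176] widths -y..+y [0.021 0.011 0.013]
top 0.59 rectcentre 481 -299 len 0.156 angle 91.8 ends [ 0.483 -0.377] [ 0.479 -0.221] shaft pts [ 0.4814 -0.3014  0.0174] widths -y..+y [0.02  0.012 0.018]
scene 0.82 rectcentre 411 -299 len 0.154 angle 99.9 ends [ 0.425 -0.374] [ 0.398 -0.222] shaft pts [ 0.4119 -0.3047  0.0168] widths -y..+y [0.016 0.011 0.022]
scene 0.78 rectcentre 550 -313 len 0.153 angle 91.5 ends [ 0.554 -0.389] [ 0.55  -0.236] shaft pts [ 0.5523 -0.3115  0.0175] widths -y..+y [0.021 0.011 0.014]
scene 0.71 rectcentre 617 -313 len 0.158 angle 84.0 ends [ 0.609 -0.391] [ 0.626 -0.235] shaft pts [ 0.6173 -0.3131  0.0168] widths -y..+y [0.021 0.012 0.024]
scene 0.65 rectcentre 483 -299 len 0.158 angle 92.1 ends [ 0.487 -0.378] [ 0.482 -0.22 ] shaft pts [ 0.4844 -0.2984  0.0172] widths -y..+y [0.023 0.012 0.022]
```

Request:
{"fn": "step_arm", "kwargs": {"rows": [[[-522,-339,60],-10],[[-522,-339,60],-10],[[-522,-339,60],-10],[[-522,-339,60],-10],[[-522,-339,60],-10],[[-522,-339,60],-10],[[-522,-339,60],-10],[[-522,-339,60],-10],[[-522,-339,60],-10],[[-522,-339,60],-10],[[-522,-339,100],-10.1],[[-522,-339,144],-10.1]], "claw": -1}}

```text
clock: 2.9
eef_pos: [0.5469, 0.0273, 0.1593]
tool_rot: [0.036, 0.999, 0.0, 0.001]
ft_force: [0.5, 0.4, -0.7]
grip_width: 0.0855
grasp_force: 0.0
```

```bash
python3 nav.py .546 .0288 .136 86
```

```text
shift [ 1.   1.4 23.3] turn -0.2 alt [np.float64(-360.2), np.float64(359.8)] | yaw now 85.8 j6 now 7.0 pred j6 7.0 t 2.9 F [ 0.5  0.4 -0.7] pos [0.5469 0.0273 0.1593]
```

Request:
{"fn": "step_arm", "kwargs": {"rows": [[[1,1,23],0],[[1,1,23],0]]}}

```text
clock: 3.15
eef_pos: [0.543, 0.0295, 0.1348]
tool_rot: [0.035, 0.999, -0.0, -0.003]
ft_force: [0.8, 0.1, 0.5]
grip_width: 0.0854
grasp_force: 0.0
```

Request:
{"fn": "step_arm", "kwargs": {"rows": [[[0,0,0],0],[[0,0,0],0],[[0,0,0],0],[[0,0,0],0],[[0,0,0],0],[[0,0,0],0]], "claw": 1}}

```text
clock: 3.9
eef_pos: [0.5449, 0.0299, 0.1377]
tool_rot: [0.035, 0.999, 0.0, 0.001]
ft_force: [-2.3, 0.1, 6.3]
grip_width: 0.0098
grasp_force: 58.6
```

Request:
{"fn": "step_arm", "kwargs": {"rows": [[[0,-8,0],0],[[0,-16,0],0],[[0,-24,0],0],[[0,-32,0],0],[[0,-40,0],0],[[0,-44,0],0],[[0,-46,0],0],[[0,-46,0],0]]}}

```text
clock: 4.9
eef_pos: [0.5418, -0.0155, 0.1377]
tool_rot: [0.035, 0.999, 0.001, 0.001]
ft_force: [-1.7, 2.5, 5.1]
grip_width: 0.0099
grasp_force: 58.9
```

Request:
{"fn": "step_arm", "kwargs": {"rows": [[[0,-3,0],0],[[0,-5,0],0],[[0,-7,0],0],[[0,-8,0],0],[[0,-8,0],0]]}}

```text
clock: 5.52
eef_pos: [0.5414, -0.0217, 0.1377]
tool_rot: [0.034, 0.999, 0.003, 0.001]
ft_force: [-1.1, 8.6, 5.7]
grip_width: 0.0095
grasp_force: 59.0
```

Request:
{"fn": "step_arm", "kwargs": {"rows": [[[0,-2,0],0],[[0,-4,0],0],[[0,-4,0],0]]}}

```text
clock: 5.9
eef_pos: [0.5413, -0.0223, 0.1377]
tool_rot: [0.033, 0.999, 0.007, 0.001]
ft_force: [-0.1, 19.0, 5.2]
grip_width: 0.0094
grasp_force: 59.1
```

Request:
{"fn": "step_arm", "kwargs": {"rows": [[[0,4,0],0],[[0,4,0],0]]}}

```text
clock: 6.15
eef_pos: [0.5414, -0.0217, 0.1377]
tool_rot: [0.034, 0.999, 0.003, 0.001]
ft_force: [-0.8, 8.4, 5.6]
grip_width: 0.0099
grasp_force: 59.3
```

Request:
{"fn": "step_arm", "kwargs": {"rows": [[[0,0,0],0],[[0,0,0],0],[[0,0,0],0],[[0,0,0],0],[[0,0,-40],0],[[0,0,-100],0],[[0,0,-120],0],[[0,0,-120],0]], "claw": -1}}

```text
clock: 7.15
eef_pos: [0.5418, -0.0244, 0.2589]
tool_rot: [0.035, 0.999, -0.0, 0.002]
ft_force: [1.3, -0.2, 0.1]
grip_width: 0.0853
grasp_force: 0.0
```

```bash
cat > look.py <<'E'
from h import *
from nav import *
import sys
# rods on mat (fork detection by height/width of ends), both cameras averaged
out=[]
for c in('top','scene'):
    p,d,W=cloud(c); np.savez('c_'+c,p=p,d=d,W=W)
    for r in bot.trace('rod1',c):
        Q=W[r['pixels']]; Q=Q[np.isfinite(Q[:,0])]; Q=Q[(Q[:,2]>.010)&(Q[:,2]<.04)&(Q[:,1]<-.15)]
        if len(Q)<60: continue
        c0=Q[:,:2].mean(0); s=np.linalg.svd(Q[:,:2]-c0)[2][0]; s=s*np.sign(s[1]); t=(Q[:,:2]-c0)@s
        # refine axis with shaft only
        S=Q[(abs(t-(t.min()+t.max())/2)<.038)]; x0=np.median(S,0)
        print(c,round(r['score'],2),'angle',np.degrees(np.arctan2(s[1],s[0])).round(1),'mid of ends',np.round(c0+s*(t.min()+t.max())/2,4),'len',np.round(np.ptp(t),3),'shaft',np.round(x0,4))
if len(sys.argv)>1:
  for c in('top','scene'):
    W=np.load(f'c_{c}.npz')['W']; Q=W[np.isfinite(W[...,0])]
    u=Q[:,:2]@EX; w=Q[:,:2]@EY
    m=(Q[:,2]>.062)&(Q[:,2]<.086)&(u>.09)&(u<.21)&(w>-.66)&(w<-.42)
    for s0 in(-.6355,-.5735,-.5115,-.4495):
        k=m&(abs(w-s0)<.025); hi=[np.round((np.percentile(w[k&(abs(u-uu)<.02)],[2,98])).tolist()+[np.percentile(w[k&(abs(u-uu)<.02)],[2,98]).mean()],4) for uu in(.11,.185)]
        print(c,s0,k.sum(),hi,'u',np.round([np.median(u[k&(abs(u-uu)<.02)]) for uu in(.11,.185)],4))
    h=(Q[:,2]>.077)&(Q[:,2]<.09)&(u>-.0)&(u<.05)&(abs(w+.5425)<.08); print('handle u',np.median(u[h]),'w mid',(w[h].min()+w[h].max())/2)
E
python3 look.py s
```

```text
top 0.75 angle 99.5 mid of ends [ 0.4084 -0.3018] len 0.152 shaft [ 0.4086 -0.3015  0.0179]
top 0.7 angle 91.5 mid of ends [ 0.5493 -0.3147] len 0.153 shaft [ 0.5492 -0.3167  0.018 ]
top 0.69 angle 91.8 mid of ends [ 0.4809 -0.2967] len 0.154 shaft [ 0.4807 -0.3039  0.0179]
top 0.6 angle 84.0 mid of ends [ 0.6143 -0.3132] len 0.159 shaft [ 0.6147 -0.3098  0.018 ]
scene 0.81 angle 83.9 mid of ends [ 0.6177 -0.3127] len 0.158 shaft [ 0.6181 -0.3127  0.0174]
scene 0.71 angle 99.7 mid of ends [ 0.4109 -0.2961] len 0.147 shaft [ 0.4107 -0.2965  0.0176]
scene 0.58 angle 92.0 mid of ends [ 0.4843 -0.298 ] len 0.157 shaft [ 0.4845 -0.2987  0.0171]Traceback (most recent call last):
  File "look.py", line 21, in <module>
    k=m&(abs(w-s0)<.025); hi=[np.round((np.percentile(w[k&(abs(u-uu)<.02)],[2,98])).tolist()+[np.percentile(w[k&(abs(u-uu)<.02)],[2,98]).mean()],4) for uu in(.11,.185)]
                                        ~~~~~~~~~~~~~^^^^^^^^^^^^^^^^^^^^^^^^^^^^^
    return _quantile_unchecked(
        a, q, axis, out, overwrite_input, method, keepdims, weights)
    return _ureduce(a,
                    func=_quantile_ureduce_func,
    ...<5 lines>...
                    overwrite_input=overwrite_input,
                    method=method)
    r = func(a, **kwargs)
    result = _quantile(arr,
                       quantiles=q,
    ...<2 lines>...
                       out=out,
                       weights=wgt)
    slices_having_nans = np.isnan(arr[-1, ...])
                                  ~~~^^^^^^^^^
IndexError: index -1 is out of bounds for axis 0 with size 0
```

```bash
python3 nav.py .6165 -.3085 .16 -6
```

```text
shift [ -96.9 -278.1   94.7] turn 92.0 alt [np.float64(-268.0), np.float64(452.0)] | yaw now 86.0 j6 now 1.5 pred j6 69.4 t 7.35 F [-0.3  0.5 -0.5] pos [ 0.5398 -0.0242  0.255 ]
```

Request:
{"fn": "step_arm", "kwargs": {"rows": [[[-97,-278,50],92],[[-97,-278,50],92],[[-97,-278,50],92],[[-97,-278,50],92],[[-97,-278,50],92],[[-97,-278,50],92],[[-97,-278,50],92],[[-97,-278,50],92],[[-97,-278,95],92],[[-97,-278,95],92],[[-97,-278,95],92]], "claw": -0.4}}

```text
clock: 8.72
eef_pos: [0.6177, -0.3082, 0.1615]
tool_rot: [0.743, 0.669, -0.0, -0.001]
ft_force: [-0.5, 0.5, -0.2]
grip_width: 0.0597
grasp_force: 0.0
```

```bash
python3 nav.py .6165 -.3085 .078 -6; python3 look.py s
```

```text
shift [-0.4 -1.1 83.5] turn 0.0 alt [np.float64(-360.0), np.float64(360.0)] | yaw now -6.0 j6 now 69.4 pred j6 69.4 t 8.725 F [-0.5  0.5 -0.2] pos [ 0.6177 -0.3082  0.1615]
scene 0.76 angle 90.2 mid of ends [ 0.5531 -0.3136] len 0.155 shaft [ 0.5531 -0.3293  0.0168]
scene 0.66 angle 84.0 mid of ends [ 0.6177 -0.3139] len 0.154 shaft [ 0.6155 -0.3334  0.0171]
scene 0.62 angle 93.5 mid of ends [ 0.4863 -0.3482] len 0.059 shaft [ 0.4865 -0.3521  0.0177]
top -0.6355 71 [array([-0.6468, -0.6213, -0.6341]), array([-0.6468, -0.623 , -0.6349])] u [0.1133 0.1873]
top -0.5735 60 [array([-0.5846, -0.5599, -0.5722]), array([-0.5835, -0.5611, -0.5723])] u [0.1131 0.1869]
top -0.5115 69 [array([-0.5231, -0.4981, -0.5106]), array([-0.522 , -0.4978, -0.5099])] u [0.1133 0.187 ]
top -0.4495 66 [array([-0.4593, -0.4355, -0.4474]), array([-0.4618, -0.4376, -0.4497])] u [0.1132 0.1876]
handle u 0.015792301761614568 w mid -0.542638390488202
scene -0.6355 102 [array([-0.6474, -0.6229, -0.6352]), array([-0.6479, -0.623 , -0.6355])] u [0.1131 0.188 ]
scene -0.5735 100 [array([-0.5853, -0.5625, -0.5739]), array([-0.5855, -0.5616, -0.5735])] u [0.1136 0.1873]
scene -0.5115 91 [array([-0.5234, -0.5001, -0.5118]), array([-0.5236, -0.4991, -0.5114])] u [0.1134 0.1875]
scene -0.4495 94 [array([-0.4621, -0.4378, -0.4499]), array([-0.4617, -0.4361, -0.4489])] u [0.1129 0.1864]
handle u 0.015071350140651349 w mid -0.5431639319176936
```

Request:
{"fn": "step_arm", "kwargs": {"rows": [[[0,-1,45],0],[[0,-1,75],0],[[0,-1,84],0],[[0,-1,84],0]]}}

```text
clock: 9.43
eef_pos: [0.6173, -0.3084, 0.0785]
tool_rot: [0.743, 0.669, 0.0, 0.0]
ft_force: [-0.8, -0.1, 0.3]
grip_width: 0.06
grasp_force: 0.0
```

Request:
{"fn": "step_arm", "kwargs": {"rows": [[[0,0,0],0],[[0,0,0],0],[[0,0,0],0],[[0,0,0],0],[[0,0,0],0]], "claw": 1}}

```text
clock: 10.05
eef_pos: [0.6176, -0.3086, 0.0794]
tool_rot: [0.743, 0.669, 0.0, 0.001]
ft_force: [-0.4, 0.4, 6.7]
grip_width: 0.0093
grasp_force: 58.7
```

Request:
{"fn": "step_arm", "kwargs": {"rows": [[[0,0,-30],0],[[0,0,-80],0],[[0,0,-140],0],[[0,0,-140],0],[[0,0,-140],0]]}}

```text
clock: 10.68
eef_pos: [0.6166, -0.308, 0.2172]
tool_rot: [0.743, 0.669, -0.0, -0.001]
ft_force: [-0.6, 1.4, -2.8]
grip_width: 0.0097
grasp_force: 58.8
```

```bash
python3 - <<'E'
from nav import *
x,y=uw(.1503,-.635); print(x,y); go(x,y,.19,-4); go(x,y,.19,176)
E
```

```text
0.6439375699187304 0.10563851592653203
shift [414.2 -16.3  27.4] turn -2.0 alt [np.float64(-362.0), np.float64(358.0)] | yaw now -6.0 j6 now 69.5 pred j6 103.3 t 10.675 F [-0.6  1.4 -2.8] pos [ 0.6166 -0.308   0.2172]
shift [414.2 -16.3  27.4] turn -182.0 alt [np.float64(-542.0), np.float64(178.0)] | yaw now -6.0 j6 now 69.5 pred j6 -76.7 t 10.675 F [-0.6  1.4 -2.8] pos [ 0.6166 -0.308   0.2172]
```

Request:
{"fn": "step_arm", "kwargs": {"rows": [[[414,-16,0],-100],[[414,-16,0],-100],[[414,-16,0],-100],[[414,-16,0],-100],[[414,-16,0],-100],[[414,-16,0],-100],[[414,-16,0],-100],[[414,-16,0],-100],[[414,-16,0],-100],[[414,-16,0],-100]]}}

```text
clock: 11.92
eef_pos: [0.643, 0.1053, 0.2144]
tool_rot: [-0.036, 0.999, -0.0, -0.003]
ft_force: [0.8, -0.3, -1.3]
grip_width: 0.0091
grasp_force: 58.8
```

Request:
{"fn": "step_arm", "kwargs": {"rows": [[[0,0,0],-82],[[0,0,0],-82],[[0,0,0],-82],[[0,0,0],-82],[[0,0,0],-82],[[0,0,0],-82],[[0,0,0],-82],[[0,0,20],-82],[[0,0,27],-82],[[0,0,27],-82]]}}

```text
clock: 13.18
eef_pos: [0.6434, 0.1049, 0.1885]
tool_rot: [-0.681, 0.732, 0.001, -0.002]
ft_force: [-0.1, -0.0, -1.7]
grip_width: 0.0092
grasp_force: 60.4
```

```bash
cat > held.py <<'E'
from nav import *
import sys
# rod in hand: points below gripper, in press frame; args u,w of the seat
U,Wc=map(float,sys.argv[1:3]); o=bot.get_obs(); zt=o['eef_pos'][2]
print('tcp uw',np.round([o['eef_pos'][:2]@EX,o['eef_pos'][:2]@EY],4),'z',round(zt,4),'F',np.round(o['ft_force'],1),'T',np.round(o['ft_torque'],2),'grip',round(o['grip_width'],4),o['clock'])
for c in('top','scene'):
    p,d,W=cloud(c); np.savez('c_'+c,p=p,d=d,W=W); Q=W[np.isfinite(W[...,0])]; u=Q[:,:2]@EX; w=Q[:,:2]@EY
    z0=zt-.064
    m=(abs(w-Wc)<.025)&(abs(u-U)<.12)&(Q[:,2]>max(z0-.016,.064))&(Q[:,2]<z0+.016)
    for a,b in((-.10,-.062),(-.062,-.05),(-.05,-.03),(.03,.048),(.05,.09)):
        k=m&(u-U>a)&(u-U<b)
        if k.sum()>3: print(c,(a,b),k.sum(),'w-W lo/hi',np.round(np.percentile(w[k],[5,50,95])-Wc,4),'z top',np.round(np.percentile(Q[k,2],[50,95]),4),'u ext',np.round([u[k].min()-U,u[k].max()-U],3))
save(np.vstack([cv2.resize(np.load(f'c_{c}.npz')['p'][s],(640,448),interpolation=cv2.INTER_CUBIC) for c,s in(('scene',np.s_[90:230,300:500]),)]),sys.argv[3])
E
python3 held.py .1503 -.635 heldA.png; python3 - <<'E'
import sys; sys.path.insert(0,'.')
from nav import *
x,y=uw(.1503,-.635); go(x,y,.15,176)
E
```

```text
tcp uw [ 0.1495 -0.6345] z 0.1885 F [-0.1 -0.  -1.7] T [-0.04  0.03  0.03] grip 0.0092 13.175
top (-0.1, -0.062) 20 w-W lo/hi [-0.0038  0.002   0.0077] z top [0.1267 0.1292] u ext [-0.076 -0.062]
top (-0.062, -0.05) 27 w-W lo/hi [-0.0052  0.0042  0.0118] z top [0.1313 0.135 ] u ext [-0.062 -0.052]
top (-0.05, -0.03) 28 w-W lo/hi [-0.0032  0.0027  0.0064] z top [0.1276 0.131 ] u ext [-0.05  -0.031]
scene (-0.1, -0.062) 32 w-W lo/hi [-0.0059 -0.0006  0.0081] z top [0.1271 0.1322] u ext [-0.076 -0.062]
scene (-0.062, -0.05) 32 w-W lo/hi [-0.0089 -0.0045  0.0056] z top [0.1314 0.1349] u ext [-0.062 -0.05 ]
scene (-0.05, -0.03) 27 w-W lo/hi [-0.0053 -0.0014  0.0032] z top [0.1275 0.1308] u ext [-0.048 -0.03 ]
scene (0.03, 0.048) 9 w-W lo/hi [-0.003  -0.0001  0.0039] z top [0.1269 0.13  ] u ext [0.038 0.048]
scene (0.05, 0.09) 36 w-W lo/hi [-0.01   -0.0071  0.0065] z top [0.1302 0.1336] u ext [0.051 0.084]
shift [-0.5  0.6 40.5] turn -0.1 alt [np.float64(-360.1), np.float64(359.9)] | yaw now 175.9 j6 now -76.6 pred j6 -76.7 t 13.275 F [ 0.2 -0.7 -0.7] pos [0.6445 0.1051 0.1905]
```

View pics/heldA.png

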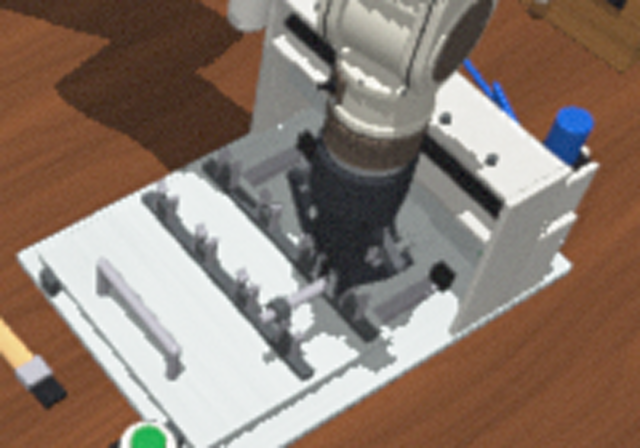

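Request:
{"fn": "step_arm", "kwargs": {"rows": [[[0,0,20],0],[[0,0,38],0],[[0,0,40],0],[[0,0,40],0]]}}

```text
clock: 13.78
eef_pos: [0.645, 0.1052, 0.1518]
tool_rot: [-0.682, 0.732, -0.0, 0.0]
ft_force: [-1.4, -0.7, -1.8]
grip_width: 0.0091
grasp_force: 60.5
```

Request:
{"fn": "step_arm", "kwargs": {"rows": [[[0,0,2],0],[[0,0,4],0],[[0,0,6],0],[[0,0,8],0],[[0,0,8],0]]}}

```text
clock: 14.4
eef_pos: [0.6449, 0.1055, 0.1458]
tool_rot: [-0.682, 0.732, -0.0, 0.001]
ft_force: [-5.0, -0.2, 10.2]
grip_width: 0.0096
grasp_force: 61.8
```

Request:
{"fn": "step_arm", "kwargs": {"rows": [[[0,1,2],0],[[0,1,4],0],[[0,1,6],0],[[0,1,8],0],[[0,1,8],0]]}}

```text
clock: 15.02
eef_pos: [0.6442, 0.1054, 0.1362]
tool_rot: [-0.682, 0.732, -0.001, 0.001]
ft_force: [-1.0, -0.2, 6.0]
grip_width: 0.0091
grasp_force: 61.6
```

Request:
{"fn": "step_arm", "kwargs": {"rows": [[[0,0,2],0],[[0,0,3],0],[[0,0,4],0],[[0,0,4],0]]}}

```text
clock: 15.52
eef_pos: [0.6442, 0.1053, 0.136]
tool_rot: [-0.682, 0.732, -0.001, 0.002]
ft_force: [-8.2, -1.1, 21.9]
grip_width: 0.0095
grasp_force: 63.1
```

Request:
{"fn": "step_arm", "kwargs": {"rows": [[[0,0,-4],0],[[0,0,-4],0]]}}

```text
clock: 15.78
eef_pos: [0.6442, 0.1054, 0.1362]
tool_rot: [-0.682, 0.732, -0.0, 0.001]
ft_force: [-2.0, 0.5, 7.8]
grip_width: 0.0093
grasp_force: 61.4
```

Request:
{"fn": "step_arm", "kwargs": {"rows": [[[0,0,0],0],[[0,0,0],0],[[0,0,0],0],[[0,0,-20],0],[[0,0,-70],0],[[0,0,-70],0]], "claw": 0.2}}

```text
clock: 16.52
eef_pos: [0.6462, 0.1056, 0.2099]
tool_rot: [-0.682, 0.732, -0.003, 0.004]
ft_force: [0.5, 0.1, 1.2]
grip_width: 0.034
grasp_force: 0.0
```

```bash
python3 nav.py .551 -.308 .2 1.5
```

```text
shift [419.3  65.9   8.3] turn 174.5 alt [np.float64(-185.5), np.float64(534.5)] | yaw now 176.0 j6 now -76.7 pred j6 59.3 t 16.525 F [0.5 0.1 1.2] pos [0.6462 0.1056 0.2099]
```

Request:
{"fn": "step_arm", "kwargs": {"rows": [[[419,66,0],-5],[[419,66,0],-5],[[419,66,0],-5],[[419,66,0],-5],[[419,66,0],-5],[[419,66,0],-5],[[419,66,0],-5],[[419,66,20],-5],[[419,66,50],-5],[[419,66,50],-5]], "claw": -0.4}}

```text
clock: 17.77
eef_pos: [0.546, -0.3073, 0.1512]
tool_rot: [0.713, -0.701, -0.004, 0.001]
ft_force: [0.2, -0.2, -0.9]
grip_width: 0.0596
grasp_force: 0.0
```

```bash
cat > seated.py <<'E'
from nav import *
# home check: top z of shaft/nut/fork above each seat
for c in('top','scene'):
    p,d,W=cloud(c); np.savez('c_'+c,p=p,d=d,W=W); Q=W[np.isfinite(W[...,0])]; u=Q[:,:2]@EX; w=Q[:,:2]@EY
    for i,s in enumerate((-.635,-.573,-.511,-.449)):
        r=[]
        for a,b in((-.061,-.052),(-.028,.028),(.052,.082)):
            k=(abs(w-s)<.005)&(u-.1503>a)&(u-.1503<b)&(Q[:,2]<.12)
            r.append(np.round(np.percentile(Q[k,2],[20,50,80]),4).tolist() if k.sum()>3 else None)
        print(c,'seat',i+1,'nut/shaft/fork z',r)
E
python3 seated.py; python3 look.py; python3 nav.py .551 -.308 .081 181.5
```

```text
top seat 1 nut/shaft/fork z [[0.0481, 0.079, 0.0808], [0.0382, 0.0739, 0.0766], [0.0171, 0.0736, 0.0787]]
top seat 2 nut/shaft/fork z [[0.0368, 0.0389, 0.04], [0.0364, 0.0385, 0.0404], [0.0134, 0.016, 0.0373]]
top seat 3 nut/shaft/fork z [[0.0343, 0.0366, 0.0383], [0.0354, 0.0384, 0.0398], [0.0122, 0.0155, 0.0358]]
top seat 4 nut/shaft/fork z [[0.0359, 0.0376, 0.0391], [0.0364, 0.0379, 0.0397], [0.0224, 0.0289, 0.0389]]
scene seat 1 nut/shaft/fork z [[0.0394, 0.0582, 0.0796], [0.0382, 0.0714, 0.0752], [0.0268, 0.0774, 0.0801]]
scene seat 2 nut/shaft/fork z [[0.0351, 0.0365, 0.0383], [0.0366, 0.0383, 0.0393], [0.0128, 0.0146, 0.0351]]
scene seat 3 nut/shaft/fork z [[0.0377, 0.0392, 0.0404], [0.0361, 0.0372, 0.0386], [0.0127, 0.0244, 0.0375]]
scene seat 4 nut/shaft/fork z [[0.0376, 0.0385, 0.0394], [0.0366, 0.0377, 0.0385], [0.0187, 0.0243, 0.0341]]
scene 0.72 angle 90.7 mid of ends [ 0.5527 -0.3136] len 0.155 shaft [ 0.5537 -0.3209  0.0165]
scene 0.61 angle 91.4 mid of ends [ 0.4851 -0.2984] len 0.156 shaft [ 0.4848 -0.3204  0.0168]
scene 0.49 angle 100.9 mid of ends [ 0.42   -0.3511] len 0.051 shaft [ 0.4199 -0.3549  0.0177]
shift [-0.3 -1.7 75.4] turn -360.5 alt [np.float64(-720.5), np.float64(-0.5)] | yaw now -179.0 j6 now -120.3 pred j6 -120.7 t 18.075 F [ 0.2 -0.7  0.4] pos [ 0.5491 -0.3082  0.1564]
```

Request:
{"fn": "step_arm", "kwargs": {"rows": [[[0,-2,40],0],[[0,-2,68],0],[[0,-2,75],0],[[0,-2,75],0]]}}

```text
clock: 18.58
eef_pos: [0.5507, -0.3081, 0.0805]
tool_rot: [0.713, -0.701, 0.0, -0.0]
ft_force: [0.5, -0.4, -0.1]
grip_width: 0.0595
grasp_force: 0.0
```

Request:
{"fn": "step_arm", "kwargs": {"rows": [[[0,0,0],0],[[0,0,0],0],[[0,0,0],0],[[0,0,0],0],[[0,0,0],0]], "claw": 1}}

```text
clock: 19.2
eef_pos: [0.5509, -0.3084, 0.0812]
tool_rot: [0.713, -0.701, 0.001, -0.0]
ft_force: [-1.6, 0.2, 6.8]
grip_width: 0.0094
grasp_force: 58.8
```

Request:
{"fn": "step_arm", "kwargs": {"rows": [[[0,0,-30],0],[[0,0,-80],0],[[0,0,-135],0],[[0,0,-135],0],[[0,0,-135],0]]}}

```text
clock: 19.82
eef_pos: [0.5497, -0.3077, 0.214]
tool_rot: [0.713, -0.701, -0.001, 0.0]
ft_force: [-1.0, 0.0, -3.9]
grip_width: 0.0094
grasp_force: 58.8
```

```bash
python3 - <<'E'
from nav import *
x,y=uw(.1503,-.573); go(x,y,.19,-4)
E
```

```text
shift [-417.1  -39.4   24.3] turn -175.0 alt [np.float64(-535.0), np.float64(185.0)] | yaw now -179.0 j6 now -120.2 pred j6 104.7 t 19.825 F [-1.   0.  -3.9] pos [ 0.5497 -0.3077  0.214 ]
```

Request:
{"fn": "step_arm", "kwargs": {"rows": [[[-417,-39,0],100],[[-417,-39,0],100],[[-417,-39,0],100],[[-417,-39,0],100],[[-417,-39,0],100],[[-417,-39,0],100],[[-417,-39,0],100],[[-417,-39,0],100],[[-417,-39,0],100],[[-417,-39,0],100],[[-417,-39,0],100],[[-417,-39,0],100]]}}

```text
clock: 21.32
eef_pos: [0.5816, 0.1093, 0.2134]
tool_rot: [0.078, 0.997, -0.0, -0.001]
ft_force: [-0.0, -1.5, -2.1]
grip_width: 0.0092
grasp_force: 58.9
```

Request:
{"fn": "step_arm", "kwargs": {"rows": [[[0,0,0],85],[[0,0,0],85],[[0,0,0],85],[[0,0,0],85],[[0,0,0],85],[[0,0,0],85],[[0,0,0],85],[[0,0,15],85],[[0,0,24],85],[[0,0,24],85],[[0,0,24],85]]}}

```text
clock: 22.7
eef_pos: [0.5824, 0.1095, 0.1911]
tool_rot: [0.731, 0.682, 0.0, 0.0]
ft_force: [-0.5, 0.1, -1.0]
grip_width: 0.0095
grasp_force: 58.9
```

```bash
python3 held.py .1503 -.573 heldB.png; python3 - <<'E'
import sys; sys.path.insert(0,'.')
from nav import *
x,y=uw(.1503,-.573); go(x,y,.15,-4)
E
```

```text
tcp uw [ 0.1499 -0.5734] z 0.1911 F [-0.5  0.1 -1. ] T [-0.02  0.01 -0.01] grip 0.0095 22.7
top (-0.1, -0.062) 25 w-W lo/hi [-0.0041  0.0014  0.0093] z top [0.1271 0.1346] u ext [-0.076 -0.062]
top (-0.062, -0.05) 29 w-W lo/hi [-0.0072  0.0022  0.0111] z top [0.1314 0.1362] u ext [-0.06 -0.05]
top (-0.05, -0.03) 29 w-W lo/hi [-0.0047  0.0015  0.0057] z top [0.1284 0.132 ] u ext [-0.048 -0.03 ]
scene (-0.1, -0.062) 28 w-W lo/hi [-0.0079 -0.0021  0.0044] z top [0.1262 0.1294] u ext [-0.077 -0.062]
scene (-0.062, -0.05) 32 w-W lo/hi [-0.0097 -0.0044  0.0052] z top [0.1321 0.1352] u ext [-0.062 -0.052]
scene (-0.05, -0.03) 24 w-W lo/hi [-0.0059 -0.003   0.0026] z top [0.1277 0.1305] u ext [-0.048 -0.031]
scene (0.05, 0.09) 37 w-W lo/hi [-0.0103  0.0013  0.0093] z top [0.1304 0.1342] u ext [0.051 0.083]
shift [ 0.3 -0.6 41.5] turn 0.0 alt [np.float64(-360.0), np.float64(360.0)] | yaw now -4.0 j6 now 104.6 pred j6 104.7 t 22.8 F [ 0.3 -0.8 -1.6] pos [0.5826 0.1096 0.1915]
```

Request:
{"fn": "step_arm", "kwargs": {"rows": [[[0,-0.5,20],0],[[0,-0.5,36],0],[[0,-0.5,40],0],[[0,-0.5,40],0]]}}

```text
clock: 23.3
eef_pos: [0.5819, 0.1096, 0.151]
tool_rot: [0.732, 0.682, 0.0, -0.0]
ft_force: [-0.5, 0.4, -0.3]
grip_width: 0.0091
grasp_force: 58.9
```

Request:
{"fn": "step_arm", "kwargs": {"rows": [[[0,0,2],0],[[0,0,4],0],[[0,0,6],0],[[0,0,8],0],[[0,0,8],0]]}}

```text
clock: 23.92
eef_pos: [0.5827, 0.11, 0.146]
tool_rot: [0.731, 0.682, 0.002, 0.001]
ft_force: [-2.8, 0.2, 10.9]
grip_width: 0.0095
grasp_force: 60.2
```

Request:
{"fn": "step_arm", "kwargs": {"rows": [[[0,0,2],0],[[0,0,4],0],[[0,0,6],0],[[0,0,8],0],[[0,0,8],0]]}}

```text
clock: 24.55
eef_pos: [0.5823, 0.1097, 0.1378]
tool_rot: [0.732, 0.682, 0.001, 0.001]
ft_force: [-4.6, -1.6, 14.3]
grip_width: 0.0094
grasp_force: 60.8
```

Request:
{"fn": "step_arm", "kwargs": {"rows": [[[0,0,1],0],[[0,0,2],0],[[0,0,3],0],[[0,0,3],0]]}}

```text
clock: 25.05
eef_pos: [0.5823, 0.1097, 0.1376]
tool_rot: [0.732, 0.682, 0.002, 0.001]
ft_force: [-10.4, -1.4, 29.8]
grip_width: 0.0093
grasp_force: 62.2
```

Rigid at 0.1376: home. Release and go to rod C.

Request:
{"fn": "step_arm", "kwargs": {"rows": [[[0,0,-6],0],[[0,0,-6],0]]}}

```text
clock: 25.3
eef_pos: [0.5822, 0.1096, 0.138]
tool_rot: [0.732, 0.682, 0.0, 0.0]
ft_force: [0.9, -0.3, 3.1]
grip_width: 0.0092
grasp_force: 59.9
```

Request:
{"fn": "step_arm", "kwargs": {"rows": [[[0,0,0],0],[[0,0,0],0],[[0,0,0],0],[[0,0,-20],0],[[0,0,-70],0],[[0,0,-70],0]], "claw": 0.2}}

```text
clock: 26.05
eef_pos: [0.5843, 0.11, 0.2125]
tool_rot: [0.732, 0.682, 0.004, 0.002]
ft_force: [0.5, 0.0, 0.1]
grip_width: 0.0343
grasp_force: 0.0
```

```bash
python3 nav.py .4825 -.303 .16 2
```

```text
shift [-419.3  -72.9   50.9] turn -6.0 alt [np.float64(-366.0), np.float64(354.0)] | yaw now -4.0 j6 now 104.7 pred j6 55.9 t 26.05 F [0.5 0.  0.1] pos [0.5843 0.11   0.2125]
```

Request:
{"fn": "step_arm", "kwargs": {"rows": [[[-419,-73,0],-6],[[-419,-73,0],-6],[[-419,-73,0],-6],[[-419,-73,0],-6],[[-419,-73,0],-6],[[-419,-73,0],-6],[[-419,-73,0],-6],[[-419,-73,25],-6],[[-419,-73,51],-6],[[-419,-73,51],-6],[[-419,-73,51],-6]], "claw": -0.4}}

```text
clock: 27.42
eef_pos: [0.4797, -0.3032, 0.1572]
tool_rot: [0.695, 0.719, 0.0, 0.0]
ft_force: [0.1, 1.1, 0.5]
grip_width: 0.0599
grasp_force: 0.0
```

```bash
python3 seated.py|grep -E "seat [12]"; python3 look.py; python3 nav.py .4825 -.303 .081 2; python3 - <<'E'
import sys; sys.path.insert(0,'.')
from h import *
save(cv2.resize(np.load('c_scene.npz')['p'][100:320,180:480],None,fx=2.4,fy=2.4,interpolation=cv2.INTER_CUBIC),'C.png')
E
```

```text
top seat 1 nut/shaft/fork z [[0.046, 0.0784, 0.0808], [0.0385, 0.0723, 0.0759], [0.016, 0.0741, 0.0785]]
top seat 2 nut/shaft/fork z [[0.0767, 0.0791, 0.08], [0.0405, 0.073, 0.0762], [0.0148, 0.0741, 0.0793]]
scene seat 1 nut/shaft/fork z [[0.0384, 0.0786, 0.08], [0.0376, 0.072, 0.0756], [0.0346, 0.0738, 0.0794]]
scene seat 2 nut/shaft/fork z [[0.0387, 0.0784, 0.0794], [0.0375, 0.0721, 0.075], [0.0209, 0.0756, 0.0792]]
scene 0.76 angle 91.7 mid of ends [ 0.4845 -0.2982] len 0.156 shaft [ 0.4841 -0.2992  0.017 ]
scene 0.69 angle 99.5 mid of ends [ 0.4114 -0.2983] len 0.157 shaft [ 0.4143 -0.3179  0.017 ]
shift [ 0.3  2.5 76.8] turn -0.0 alt [np.float64(-360.0), np.float64(360.0)] | yaw now 2.0 j6 now 55.7 pred j6 55.9 t 27.725 F [-0.2  0.3  0.6] pos [ 0.4799 -0.3033  0.1578]
```

View pics/C.png

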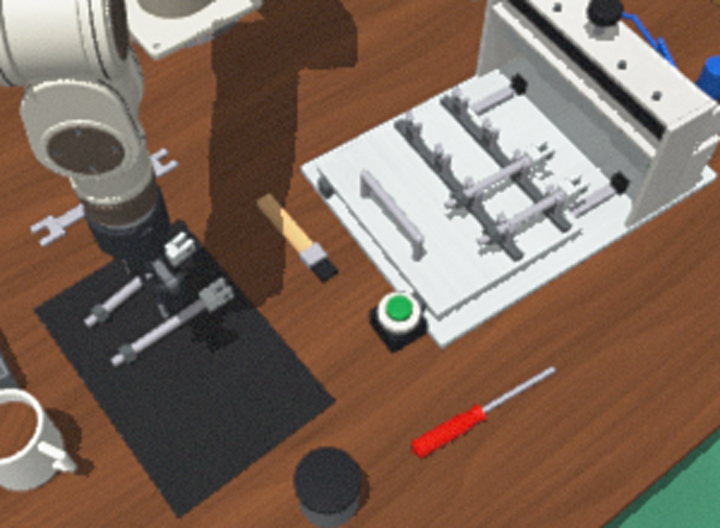

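Request:
{"fn": "step_arm", "kwargs": {"rows": [[[0,2.5,40],0],[[0,2.5,68],0],[[0,2.5,76],0],[[0,2.5,76],0]]}}

```text
clock: 28.22
eef_pos: [0.482, -0.3032, 0.081]
tool_rot: [0.695, 0.719, -0.0, -0.0]
ft_force: [-0.1, -0.0, -0.7]
grip_width: 0.0596
grasp_force: 0.0
```

Request:
{"fn": "step_arm", "kwargs": {"rows": [[[0,0,0],0],[[0,0,0],0],[[0,0,0],0],[[0,0,0],0],[[0,0,0],0]], "claw": 1}}

```text
clock: 28.85
eef_pos: [0.4825, -0.3035, 0.0821]
tool_rot: [0.695, 0.719, 0.0, 0.001]
ft_force: [-1.2, 0.0, 5.3]
grip_width: 0.0091
grasp_force: 58.7
```

Request:
{"fn": "step_arm", "kwargs": {"rows": [[[0,0,-30],0],[[0,0,-80],0],[[0,0,-135],0],[[0,0,-135],0],[[0,0,-135],0]]}}

```text
clock: 29.48
eef_pos: [0.4814, -0.3029, 0.2152]
tool_rot: [0.695, 0.719, -0.0, -0.001]
ft_force: [-0.1, -0.8, -2.1]
grip_width: 0.0091
grasp_force: 58.9
```

```bash
python3 - <<'E'
from nav import *
x,y=uw(.1503,-.511); go(x,y,.19,-4)
E
```

```text
shift [415.6  53.1  25.4] turn 6.0 alt [np.float64(-354.0), np.float64(366.0)] | yaw now 2.0 j6 now 55.9 pred j6 106.4 t 29.475 F [-0.1 -0.8 -2.1] pos [ 0.4814 -0.3029  0.2152]
```

Request:
{"fn": "step_arm", "kwargs": {"rows": [[[416,53,0],6],[[416,53,0],6],[[416,53,0],6],[[416,53,0],6],[[416,53,0],6],[[416,53,0],6],[[416,53,0],6],[[416,53,15],6],[[416,53,25],6],[[416,53,25],6],[[416,53,25],6]]}}

```text
clock: 30.85
eef_pos: [0.5206, 0.1132, 0.1907]
tool_rot: [0.732, 0.681, -0.0, -0.0]
ft_force: [0.1, 0.1, -2.3]
grip_width: 0.0091
grasp_force: 58.8
```

```bash
python3 held.py .1503 -.511 heldC.png; python3 - <<'E'
import sys; sys.path.insert(0,'.')
from nav import *
x,y=uw(.1503,-.511); go(x,y,.15,-4)
E
```

```text
tcp uw [ 0.1492 -0.5115] z 0.1907 F [ 0.1  0.1 -2.3] T [-0.03  0.02 -0.01] grip 0.0091 30.85
top (-0.1, -0.062) 24 w-W lo/hi [-0.0047  0.0014  0.0083] z top [0.1252 0.1295] u ext [-0.075 -0.062]
top (-0.062, -0.05) 31 w-W lo/hi [-0.0078  0.0039  0.0118] z top [0.1289 0.1332] u ext [-0.062 -0.052]
top (-0.05, -0.03) 29 w-W lo/hi [-0.0045  0.0016  0.0063] z top [0.127 0.131] u ext [-0.05  -0.031]
scene (-0.1, -0.062) 25 w-W lo/hi [-0.0082 -0.002   0.0047] z top [0.1258 0.1302] u ext [-0.076 -0.062]
scene (-0.062, -0.05) 30 w-W lo/hi [-0.011  -0.0038  0.0048] z top [0.1295 0.133 ] u ext [-0.062 -0.05 ]
scene (-0.05, -0.03) 25 w-W lo/hi [-0.0065 -0.0037  0.0028] z top [0.1271 0.1294] u ext [-0.049 -0.03 ]
scene (0.05, 0.09) 48 w-W lo/hi [-0.0114 -0.0083  0.0073] z top [0.1282 0.1333] u ext [0.053 0.083]
shift [ 0.7 -0.9 41.4] turn -0.1 alt [np.float64(-360.1), np.float64(359.9)] | yaw now -4.1 j6 now 106.4 pred j6 106.4 t 30.95 F [ 0.4  0.2 -2. ] pos [0.521  0.1135 0.1914]
```

Request:
{"fn": "step_arm", "kwargs": {"rows": [[[0.5,-0.7,20],0],[[0.5,-0.7,36],0],[[0.5,-0.7,40],0],[[0.5,-0.7,40],0]]}}

```text
clock: 31.45
eef_pos: [0.5204, 0.1148, 0.1515]
tool_rot: [0.732, 0.682, 0.0, 0.0]
ft_force: [-0.1, -0.6, -1.6]
grip_width: 0.0095
grasp_force: 59.0
```

Request:
{"fn": "step_arm", "kwargs": {"rows": [[[0,0,2],0],[[0,0,4],0],[[0,0,6],0],[[0,0,8],0],[[0,0,8],0]]}}

```text
clock: 32.08
eef_pos: [0.5209, 0.1155, 0.1454]
tool_rot: [0.731, 0.682, 0.002, 0.001]
ft_force: [-3.3, 0.5, 9.2]
grip_width: 0.0091
grasp_force: 60.1
```

Request:
{"fn": "step_arm", "kwargs": {"rows": [[[0,0,2],0],[[0,0,4],0],[[0,0,6],0],[[0,0,8],0],[[0,0,8],0]]}}

```text
clock: 32.7
eef_pos: [0.5205, 0.1151, 0.1386]
tool_rot: [0.732, 0.682, 0.001, 0.001]
ft_force: [-7.1, -1.5, 22.5]
grip_width: 0.0094
grasp_force: 61.4
```

Request:
{"fn": "step_arm", "kwargs": {"rows": [[[0,0,-5],0],[[0,0,-5],0]]}}

```text
clock: 32.95
eef_pos: [0.5204, 0.1148, 0.1394]
tool_rot: [0.732, 0.682, 0.0, 0.0]
ft_force: [2.5, 0.4, -4.7]
grip_width: 0.009
grasp_force: 59.2
```

Request:
{"fn": "step_arm", "kwargs": {"rows": [[[0,0,0],0],[[0,0,0],0],[[0,0,0],0],[[0,0,-20],0],[[0,0,-70],0],[[0,0,-70],0]], "claw": 0.2}}

```text
clock: 33.7
eef_pos: [0.5225, 0.1155, 0.2143]
tool_rot: [0.732, 0.682, 0.004, 0.002]
ft_force: [0.5, -0.7, 0.1]
grip_width: 0.0343
grasp_force: 0.0
```

```bash
python3 nav.py .41 -.3025 .16 9.6
```

```text
shift [-425.1  -83.2   52.5] turn -13.6 alt [np.float64(-373.6), np.float64(346.4)] | yaw now -4.0 j6 now 106.5 pred j6 44.0 t 33.7 F [ 0.5 -0.7  0.1] pos [0.5225 0.1155 0.2143]
```

Request:
{"fn": "step_arm", "kwargs": {"rows": [[[-425,-83,0],-13.6],[[-425,-83,0],-13.6],[[-425,-83,0],-13.6],[[-425,-83,0],-13.6],[[-425,-83,0],-13.6],[[-425,-83,0],-13.6],[[-425,-83,0],-13.6],[[-425,-83,25],-13.6],[[-425,-83,52],-13.6],[[-425,-83,52],-13.6],[[-425,-83,52],-13.6]], "claw": -0.4}}

```text
clock: 35.08
eef_pos: [0.4075, -0.3031, 0.1584]
tool_rot: [0.646, 0.764, -0.0, 0.0]
ft_force: [-0.7, 0.0, 0.0]
grip_width: 0.0599
grasp_force: 0.0
```

```bash
python3 seated.py|grep -E "seat [123]"; python3 look.py; python3 nav.py .41 -.3025 .081 9.6
```

```text
top seat 1 nut/shaft/fork z [[0.047, 0.0792, 0.0799], [0.0372, 0.0727, 0.0754], [0.0147, 0.0727, 0.0799]]
top seat 2 nut/shaft/fork z [[0.0773, 0.0776, 0.0809], [0.0383, 0.0737, 0.0765], [0.0145, 0.0732, 0.0791]]
top seat 3 nut/shaft/fork z [[0.0771, 0.0795, 0.0818], [0.0417, 0.0743, 0.0767], [0.0628, 0.0755, 0.0796]]
scene seat 1 nut/shaft/fork z [[0.0383, 0.0757, 0.0796], [0.0378, 0.0725, 0.0756], [0.0267, 0.0733, 0.0799]]
scene seat 2 nut/shaft/fork z [[0.0378, 0.0403, 0.0793], [0.0383, 0.0724, 0.0754], [0.0156, 0.0754, 0.0795]]
scene seat 3 nut/shaft/fork z [[0.0389, 0.0744, 0.0798], [0.0381, 0.0702, 0.0753], [0.0368, 0.0757, 0.0809]]
top 0.53 angle 99.7 mid of ends [ 0.4027 -0.2673] len 0.076 shaft [ 0.4029 -0.263   0.0196]
scene 0.62 angle 99.5 mid of ends [ 0.4112 -0.299 ] len 0.157 shaft [ 0.4108 -0.3004  0.0168]
shift [ 0.4  2.2 77.7] turn -0.0 alt [np.float64(-360.0), np.float64(360.0)] | yaw now 9.6 j6 now 43.8 pred j6 44.0 t 35.375 F [ 0.  -0.5  1.1] pos [ 0.4078 -0.3032  0.1587]
```

Request:
{"fn": "step_arm", "kwargs": {"rows": [[[0,2.2,40],0],[[0,2.2,70],0],[[0,2.2,77],0],[[0,2.2,77],0]]}}

```text
clock: 35.88
eef_pos: [0.4096, -0.3028, 0.0812]
tool_rot: [0.646, 0.764, 0.0, -0.0]
ft_force: [0.4, -0.5, 0.1]
grip_width: 0.0597
grasp_force: 0.0
```

Request:
{"fn": "step_arm", "kwargs": {"rows": [[[0,0,0],0],[[0,0,0],0],[[0,0,0],0],[[0,0,0],0],[[0,0,0],0]], "claw": 1}}

```text
clock: 36.5
eef_pos: [0.41, -0.3031, 0.082]
tool_rot: [0.646, 0.764, 0.0, 0.001]
ft_force: [0.0, 0.3, 5.3]
grip_width: 0.0092
grasp_force: 58.7
```

Request:
{"fn": "step_arm", "kwargs": {"rows": [[[0,0,-30],0],[[0,0,-80],0],[[0,0,-135],0],[[0,0,-135],0],[[0,0,-135],0]]}}

```text
clock: 37.12
eef_pos: [0.409, -0.3024, 0.2153]
tool_rot: [0.646, 0.764, -0.0, -0.0]
ft_force: [-0.1, 0.3, -2.3]
grip_width: 0.0096
grasp_force: 58.8
```

```bash
python3 - <<'E'
from nav import *
x,y=uw(.1503,-.449); go(x,y,.19,-4)
E
```

```text
shift [407.  118.7  25.4] turn 13.6 alt [np.float64(-346.4), np.float64(373.6)] | yaw now 9.6 j6 now 44.0 pred j6 108.5 t 37.125 F [-0.1  0.3 -2.3] pos [ 0.409  -0.3024  0.2153]
```

Request:
{"fn": "step_arm", "kwargs": {"rows": [[[407,119,0],13.6],[[407,119,0],13.6],[[407,119,0],13.6],[[407,119,0],13.6],[[407,119,0],13.6],[[407,119,0],13.6],[[407,119,0],13.6],[[407,119,15],13.6],[[407,119,25],13.6],[[407,119,25],13.6],[[407,119,25],13.6]]}}

```text
clock: 38.5
eef_pos: [0.4591, 0.1175, 0.1907]
tool_rot: [0.732, 0.681, -0.0, -0.0]
ft_force: [0.4, 0.9, -1.4]
grip_width: 0.009
grasp_force: 58.8
```

```bash
python3 held.py .1503 -.449 heldD.png; python3 - <<'E'
import sys; sys.path.insert(0,'.')
from nav import *
x,y=uw(.1503,-.449); go(x,y,.15,-4)
E
```

```text
tcp uw [ 0.1492 -0.4498] z 0.1907 F [ 0.4  0.9 -1.4] T [-0.07  0.02  0.02] grip 0.009 38.5
top (-0.1, -0.062) 30 w-W lo/hi [-0.0061  0.0014  0.0089] z top [0.1245 0.1319] u ext [-0.076 -0.062]
top (-0.062, -0.05) 28 w-W lo/hi [-0.0094  0.0014  0.0109] z top [0.1296 0.1345] u ext [-0.061 -0.05 ]
top (-0.05, -0.03) 30 w-W lo/hi [-0.0054  0.0009  0.0058] z top [0.127  0.1298] u ext [-0.049 -0.03 ]
scene (-0.1, -0.062) 33 w-W lo/hi [-0.0101 -0.0028  0.0046] z top [0.1254 0.1317] u ext [-0.077 -0.062]
scene (-0.062, -0.05) 23 w-W lo/hi [-0.0106 -0.0049  0.0034] z top [0.1302 0.1333] u ext [-0.062 -0.05 ]
scene (-0.05, -0.03) 25 w-W lo/hi [-0.0063 -0.0032  0.0023] z top [0.1258 0.1285] u ext [-0.049 -0.03 ]
scene (0.03, 0.048) 6 w-W lo/hi [-0.0102 -0.0061 -0.0042] z top [0.1197 0.1253] u ext [0.031 0.048]
scene (0.05, 0.09) 54 w-W lo/hi [-0.0122 -0.0095  0.0075] z top [0.1266 0.1332] u ext [0.051 0.081]
shift [ 0.8 -1.2 41.3] turn -0.1 alt [np.float64(-360.1), np.float64(359.9)] | yaw now -4.1 j6 now 108.5 pred j6 108.5 t 38.6 F [-0.2  0.5 -1.2] pos [0.4595 0.1177 0.1913]
```

Request:
{"fn": "step_arm", "kwargs": {"rows": [[[0.5,-1,20],0],[[0.5,-1,36],0],[[0.5,-1,40],0],[[0.5,-1,40],0]]}}

```text
clock: 39.1
eef_pos: [0.4586, 0.1188, 0.1514]
tool_rot: [0.732, 0.682, 0.0, 0.0]
ft_force: [0.2, 0.0, -1.7]
grip_width: 0.0094
grasp_force: 58.8
```

Request:
{"fn": "step_arm", "kwargs": {"rows": [[[0,0,2],0],[[0,0,4],0],[[0,0,6],0],[[0,0,8],0],[[0,0,8],0]]}}

```text
clock: 39.72
eef_pos: [0.459, 0.1195, 0.1448]
tool_rot: [0.731, 0.682, 0.002, 0.0]
ft_force: [-2.7, 1.4, 8.3]
grip_width: 0.0092
grasp_force: 59.9
```

Request:
{"fn": "step_arm", "kwargs": {"rows": [[[0,0,2],0],[[0,0,4],0],[[0,0,6],0],[[0,0,8],0],[[0,0,8],0]]}}

```text
clock: 40.35
eef_pos: [0.4587, 0.119, 0.1385]
tool_rot: [0.732, 0.682, 0.001, 0.001]
ft_force: [-9.2, -1.6, 27.6]
grip_width: 0.0088
grasp_force: 61.8
```

Request:
{"fn": "step_arm", "kwargs": {"rows": [[[0,0,-6],0],[[0,0,-6],0]]}}

```text
clock: 40.6
eef_pos: [0.4586, 0.1187, 0.1407]
tool_rot: [0.732, 0.682, -0.0, 0.0]
ft_force: [2.0, -1.3, -3.1]
grip_width: 0.0085
grasp_force: 59.5
```

Request:
{"fn": "step_arm", "kwargs": {"rows": [[[0,0,0],0],[[0,0,0],0],[[0,0,0],0],[[0,0,-20],0],[[0,0,-70],0],[[0,0,-70],0]], "claw": 0.2}}

```text
clock: 41.35
eef_pos: [0.4607, 0.1196, 0.2148]
tool_rot: [0.732, 0.682, 0.004, 0.002]
ft_force: [0.7, 0.5, -0.4]
grip_width: 0.0339
grasp_force: 0.0
```

```bash
python3 nav.py .5415 -.022 .19 86
```

```text
shift [-135.6   90.4   25.1] turn -90.0 alt [np.float64(-450.0), np.float64(270.0)] | yaw now -4.0 j6 now 108.6 pred j6 1.7 t 41.35 F [ 0.7  0.5 -0.4] pos [0.4607 0.1196 0.2148]
```

Request:
{"fn": "step_arm", "kwargs": {"rows": [[[-310,90,0],-90],[[-310,90,0],-90],[[-310,90,0],-90],[[-310,90,0],-90],[[-310,90,0],-90],[[-310,90,0],-90],[[-310,90,0],-90],[[-310,90,0],-90],[[-310,90,0],-90],[[-310,90,0],-90]], "claw": -0.4}}

```text
clock: 42.6
eef_pos: [0.5258, -0.1966, 0.2101]
tool_rot: [0.036, 0.999, 0.0, -0.001]
ft_force: [-0.2, 0.1, -0.2]
grip_width: 0.0596
grasp_force: 0.0
```

```bash
python3 seated.py; python3 nav.py .5415 -.022 .17 86; python3 - <<'E'
import sys; sys.path.insert(0,'.')
from nav import *
for c in('top','scene'):
    W=np.load(f'c_{c}.npz')['W']; Q=W[np.isfinite(W[...,0])]; u=Q[:,:2]@EX-.1503; w=Q[:,:2]@EY
    for s in(-.635,-.573,-.511,-.449):
        f=lambda a,b:[round(float(x),4) for x in np.percentile(Q[(abs(w-s)<.012)&(u>a)&(u<b)&(Q[:,2]>.055)&(Q[:,2]<.12),2],[50,90])]
        print(c,s,'nut',f(-.062,-.051),'shaft',f(-.028,.0),f(0,.028),'fork',f(.052,.083))
    h=(Q[:,2]>.077)&(Q[:,2]<.09)&(u>-.16)&(u<-.11)&(abs(w+.5425)<.08); print('handle u',np.median(u[h])+.1503)
E
```

```text
top seat 1 nut/shaft/fork z [[0.0454, 0.0782, 0.0798], [0.0379, 0.0733, 0.0759], [0.0164, 0.0754, 0.0798]]
top seat 2 nut/shaft/fork z [[0.078, 0.0801, 0.0809], [0.0394, 0.0735, 0.0764], [0.0524, 0.0745, 0.0784]]
top seat 3 nut/shaft/fork z [[0.0766, 0.0788, 0.0801], [0.0402, 0.0737, 0.0757], [0.066, 0.0771, 0.0793]]
top seat 4 nut/shaft/fork z [[0.0787, 0.0788, 0.0806], [0.0721, 0.0747, 0.0766], [0.0695, 0.076, 0.0794]]
scene seat 1 nut/shaft/fork z [[0.0388, 0.0777, 0.0803], [0.0376, 0.0728, 0.0754], [0.0264, 0.074, 0.0804]]
scene seat 2 nut/shaft/fork z [[0.0385, 0.0773, 0.0813], [0.0378, 0.0711, 0.0751], [0.021, 0.0768, 0.0803]]
scene seat 3 nut/shaft/fork z [[0.0393, 0.0781, 0.0794], [0.0377, 0.0712, 0.0755], [0.0401, 0.0766, 0.0799]]
scene seat 4 nut/shaft/fork z [[0.0368, 0.041, 0.0806], [0.0381, 0.0702, 0.0758], [0.0259, 0.0722, 0.0792]]
shift [ -2.8 175.2  40.4] turn -0.2 alt [np.float64(-360.2), np.float64(359.8)] | yaw now 85.8 j6 now -16.3 pred j6 1.7 t 42.7 F [ 0.4  0.3 -0.3] pos [ 0.5259 -0.1965  0.2104]
top -0.635 nut [0.0781, 0.0818] shaft [0.0743, 0.0772] [0.075, 0.0781] fork [0.0777, 0.0821]
top -0.573 nut [0.0781, 0.0809] shaft [0.0753, 0.0785] [0.0745, 0.0775] fork [0.0784, 0.0822]
top -0.511 nut [0.0772, 0.0814] shaft [0.0743, 0.0767] [0.0745, 0.0774] fork [0.0782, 0.0818]
top -0.449 nut [0.0774, 0.0803] shaft [0.0746, 0.0776] [0.075, 0.0773] fork [0.079, 0.0828]
handle u 0.0156819491652756
scene -0.635 nut [0.0776, 0.081] shaft [0.0745, 0.0771] [0.0742, 0.076] fork [0.0774, 0.081]
scene -0.573 nut [0.0776, 0.0823] shaft [0.074, 0.0768] [0.0747, 0.077] fork [0.0776, 0.0814]
scene -0.511 nut [0.0779, 0.0798] shaft [0.0738, 0.0774] [0.0742, 0.0769] fork [0.0773, 0.0806]
scene -0.449 nut [0.0775, 0.0816] shaft [0.0746, 0.0764] [0.0741, 0.0769] fork [0.0772, 0.0812]
handle u 0.01478511261433027
```

Request:
{"fn": "step_arm", "kwargs": {"rows": [[[-3,175,0],0],[[-3,175,0],0],[[-3,175,0],0],[[-3,175,40],0],[[-3,175,70],0],[[-3,175,73],0],[[-3,175,73],0],[[-3,175,73],0]]}}

```text
clock: 43.7
eef_pos: [0.5426, -0.0226, 0.1395]
tool_rot: [0.036, 0.999, -0.0, 0.001]
ft_force: [1.2, -0.7, 0.3]
grip_width: 0.0598
grasp_force: 0.0
```

Request:
{"fn": "step_arm", "kwargs": {"rows": [[[0,0,0],0],[[0,0,0],0],[[0,0,0],0],[[0,0,0],0],[[0,0,0],0]], "claw": 1}}

```text
clock: 44.32
eef_pos: [0.5418, -0.0215, 0.1385]
tool_rot: [0.035, 0.999, 0.001, 0.0]
ft_force: [-1.1, 5.6, 5.6]
grip_width: 0.0102
grasp_force: 58.7
```

Request:
{"fn": "step_arm", "kwargs": {"rows": [[[0,8,0],0],[[0,16,0],0],[[0,24,0],0],[[0,32,0],0],[[0,40,0],0],[[0,48,0],0],[[0,56,0],0],[[0,64,0],0],[[0,70,0],0],[[0,74,0],0],[[0,76,0],0],[[0,76,0],0]]}}

```text
clock: 45.82
eef_pos: [0.5468, 0.0519, 0.1385]
tool_rot: [0.036, 0.999, -0.002, 0.0]
ft_force: [-2.4, -2.9, 7.1]
grip_width: 0.0096
grasp_force: 59.0
```

Request:
{"fn": "step_arm", "kwargs": {"rows": [[[0,2,0],0],[[0,4,0],0],[[0,6,0],0],[[0,8,0],0],[[0,9,0],0],[[0,9,0],0]]}}

```text
clock: 46.58
eef_pos: [0.5473, 0.0591, 0.1385]
tool_rot: [0.037, 0.999, -0.004, 0.0]
ft_force: [-2.1, -7.5, 7.3]
grip_width: 0.0098
grasp_force: 59.1
```

Request:
{"fn": "step_arm", "kwargs": {"rows": [[[0,2,0],0],[[0,4,0],0],[[0,4,0],0]]}}

```text
clock: 46.95
eef_pos: [0.5473, 0.0597, 0.1385]
tool_rot: [0.038, 0.999, -0.008, 0.0]
ft_force: [-2.7, -18.8, 8.8]
grip_width: 0.0093
grasp_force: 59.5
```

Request:
{"fn": "step_arm", "kwargs": {"rows": [[[0,-5,0],0],[[0,-5,0],0]]}}

```text
clock: 47.2
eef_pos: [0.5473, 0.0589, 0.1385]
tool_rot: [0.036, 0.999, -0.003, 0.0]
ft_force: [-2.5, -5.6, 6.2]
grip_width: 0.0099
grasp_force: 59.4
```

Request:
{"fn": "step_arm", "kwargs": {"rows": [[[0,0,0],0],[[0,0,0],0],[[0,0,0],0],[[0,0,-30],0],[[0,0,-70],0],[[0,0,-70],0]], "claw": -0.4}}

```text
clock: 47.95
eef_pos: [0.5496, 0.0619, 0.2113]
tool_rot: [0.035, 0.999, 0.0, 0.004]
ft_force: [-0.1, -0.7, -0.0]
grip_width: 0.0598
grasp_force: 0.0
```

```bash
python3 nav.py .643 -.091 .18 86
```

```text
shift [-103.7 -146.    31.9] turn -0.0 alt [np.float64(-360.0), np.float64(360.0)] | yaw now 86.0 j6 now 10.5 pred j6 -4.1 t 47.95 F [-0.1 -0.7 -0. ] pos [0.5496 0.0619 0.2113]
```

Close the fingers and go above the button.

Request:
{"fn": "step_arm", "kwargs": {"rows": [[[-104,-146,0],0],[[-104,-146,0],0],[[-104,-146,10],0],[[-104,-146,32],0],[[-104,-146,32],0],[[-104,-146,32],0]], "claw": 1}}

```text
clock: 48.7
eef_pos: [0.6406, -0.0908, 0.1758]
tool_rot: [0.035, 0.999, 0.0, -0.0]
ft_force: [0.9, -0.5, 0.1]
grip_width: -0.0002
grasp_force: 0.0
```

```bash
python3 - <<'E'
from nav import *
for c in('top','scene'):
    p,d,W=cloud(c); Q=W[np.isfinite(W[...,0])]; u=Q[:,:2]@EX; w=Q[:,:2]@EY
    h=(Q[:,2]>.077)&(Q[:,2]<.09)&(u>.07)&(u<.12)&(abs(w+.5425)<.08); print(c,'handle u',np.median(u[h]),h.sum())
    g=(p[...,1].astype(int)-p[...,0]>50)&(p[...,1].astype(int)-p[...,2]>20)&np.isfinite(W[...,0])
    g&=(abs(W[...,0]-.643)<.03)&(abs(W[...,1]+.091)<.03)
    print('green',g.sum(),W[g].min(0) if g.any() else None, W[g].max(0) if g.any() else None)
go(.643,-.091,.14,86)
E
```

```text
top handle u 0.09537021755553655 155
green 0 None None
scene handle u 0.09443910806453115 78
green 83 [ 0.63203368 -0.10420485  0.049714  ] [ 0.65888397 -0.07557774  0.06011927]
shift [-1.8 -0.2 37. ] turn 0.0 alt [np.float64(-360.0), np.float64(360.0)] | yaw now 86.0 j6 now -4.1 pred j6 -4.1 t 48.8 F [0.2 0.2 1. ] pos [ 0.6411 -0.0907  0.1769]
```

Request:
{"fn": "step_arm", "kwargs": {"rows": [[[-2,0,25],0],[[-2,0,40],0],[[-2,0,44],0],[[-2,0,46],0],[[-2,0,46],0]]}}

```text
clock: 49.42
eef_pos: [0.6432, -0.0916, 0.1305]
tool_rot: [0.035, 0.999, -0.0, 0.001]
ft_force: [0.6, 0.0, 0.1]
grip_width: -0.0002
grasp_force: 0.0
```

Request:
{"fn": "step_arm", "kwargs": {"rows": [[[0,0,2],0],[[0,0,4],0],[[0,0,6],0],[[0,0,8],0],[[0,0,8],0]]}}

```text
clock: 50.05
eef_pos: [0.6435, -0.0918, 0.1237]
tool_rot: [0.035, 0.999, -0.0, 0.001]
ft_force: [-2.2, 1.1, 8.9]
grip_width: -0.0
grasp_force: 4.5
```

Request:
{"fn": "step_arm", "kwargs": {"rows": [[[0,0,2],0],[[0,0,4],0],[[0,0,4],0],[[0,0,4],0]]}}

```text
clock: 50.55
eef_pos: [0.6434, -0.0917, 0.1234]
tool_rot: [0.035, 0.999, -0.0, 0.002]
ft_force: [-9.6, 1.6, 25.1]
grip_width: 0.0003
grasp_force: 12.5
```

```bash
python3 - <<'E'
from nav import *
p,d,W=cloud('scene'); save(cv2.resize(p[90:260,290:490],None,fx=3.5,fy=3.5,interpolation=cv2.INTER_CUBIC),'btn.png')
E
```

```text
(no output)
```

View pics/btn.png

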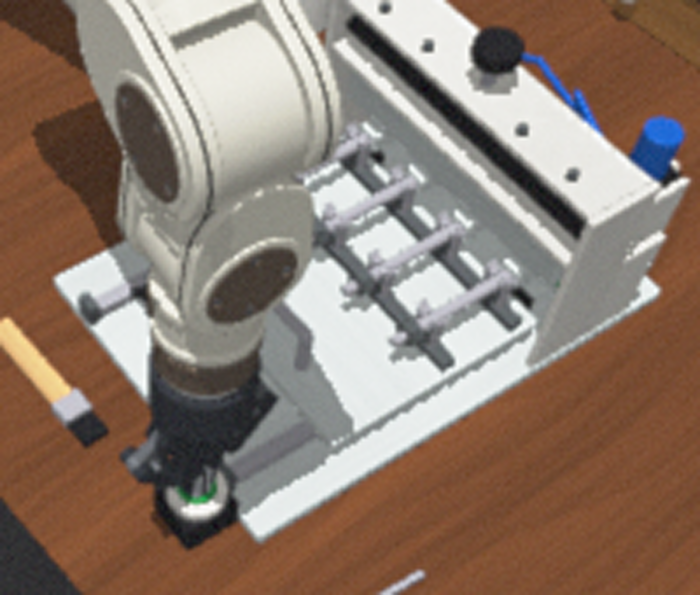

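Request:
{"fn": "step_arm", "kwargs": {"rows": [[[0,0,-10],0],[[0,0,-30],0],[[0,0,-80],0],[[0,0,-80],0]]}}

```text
clock: 51.1
eef_pos: [0.6452, -0.092, 0.2025]
tool_rot: [0.035, 0.999, -0.0, 0.004]
ft_force: [-0.3, 0.7, 0.9]
grip_width: 0.0
grasp_force: 0.0
```

```bash
python3 nav.py .5473 .0585 .17 86;
```

```text
shift [108.5 143.3  31.4] turn -0.0 alt [np.float64(-360.0), np.float64(360.0)] | yaw now 86.0 j6 now -4.1 pred j6 10.1 t 51.1 F [-0.3  0.7  0.9] pos [ 0.6452 -0.092   0.2025]
```

The picture showed the tips on the green button (200,490) fully down with four rods in their clips and the shuttle in. It is now released; back to the handle.

Request:
{"fn": "step_arm", "kwargs": {"rows": [[[108,143,0],0],[[108,143,0],0],[[108,143,0],0],[[108,143,0],0],[[108,143,30],0],[[108,143,60],0],[[108,143,64],0],[[108,143,64],0]], "claw": -0.4}}

```text
clock: 52.1
eef_pos: [0.5455, 0.0581, 0.1338]
tool_rot: [0.036, 0.999, -0.0, -0.0]
ft_force: [0.0, -0.6, 0.2]
grip_width: 0.0597
grasp_force: 0.0
```

Request:
{"fn": "step_arm", "kwargs": {"rows": [[[0,0,0],0],[[0,0,0],0],[[0,0,0],0],[[0,0,0],0],[[0,0,0],0]], "claw": 1}}

```text
clock: 52.72
eef_pos: [0.5457, 0.0587, 0.1349]
tool_rot: [0.035, 0.999, 0.0, 0.001]
ft_force: [-0.5, -0.4, 5.7]
grip_width: 0.0099
grasp_force: 58.7
```

Request:
{"fn": "step_arm", "kwargs": {"rows": [[[0,-8,0],0],[[0,-16,0],0],[[0,-24,0],0],[[0,-32,0],0],[[0,-40,0],0],[[0,-48,0],0],[[0,-56,0],0],[[0,-64,0],0],[[0,-70,0],0],[[0,-74,0],0],[[0,-76,0],0],[[0,-76,0],0]]}}

```text
clock: 54.22
eef_pos: [0.5406, -0.0163, 0.1349]
tool_rot: [0.035, 0.999, 0.001, 0.001]
ft_force: [-0.2, 2.7, 5.7]
grip_width: 0.0098
grasp_force: 59.0
```

Request:
{"fn": "step_arm", "kwargs": {"rows": [[[0,-2,0],0],[[0,-4,0],0],[[0,-6,0],0],[[0,-8,0],0],[[0,-9,0],0],[[0,-9,0],0]]}}

```text
clock: 54.98
eef_pos: [0.5402, -0.0219, 0.1349]
tool_rot: [0.034, 0.999, 0.005, 0.001]
ft_force: [0.6, 12.7, 5.5]
grip_width: 0.0099
grasp_force: 59.1
```

Request:
{"fn": "step_arm", "kwargs": {"rows": [[[0,-2,0],0],[[0,-2,0],0]]}}

```text
clock: 55.22
eef_pos: [0.5402, -0.0222, 0.1349]
tool_rot: [0.033, 0.999, 0.007, 0.001]
ft_force: [0.5, 17.8, 4.4]
grip_width: 0.0102
grasp_force: 59.2
```

Request:
{"fn": "step_arm", "kwargs": {"rows": [[[0,5,0],0],[[0,5,0],0]]}}

```text
clock: 55.48
eef_pos: [0.5402, -0.0214, 0.1349]
tool_rot: [0.034, 0.999, 0.002, 0.001]
ft_force: [-0.4, 4.5, 4.9]
grip_width: 0.0098
grasp_force: 59.4
```

Request:
{"fn": "step_arm", "kwargs": {"rows": [[[0,0,0],0],[[0,0,0],0],[[0,0,0],0],[[0,0,-30],0],[[0,0,-80],0],[[0,-60,-80],0],[[0,-120,-80],0],[[0,-160,-80],0],[[0,-160,-80],0],[[0,-160,-80],0]], "claw": -0.4}}

```text
clock: 56.72
eef_pos: [0.5278, -0.1827, 0.2136]
tool_rot: [0.036, 0.999, 0.0, -0.0]
ft_force: [-0.3, -0.6, -0.2]
grip_width: 0.0594
grasp_force: 0.0
```

```bash
python3 seated.py; python3 - <<'E'
import sys; sys.path.insert(0,'.')
from nav import *
for c in('top','scene'):
    W=np.load(f'c_{c}.npz')['W']; Q=W[np.isfinite(W[...,0])]; u=Q[:,:2]@EX-.1503; w=Q[:,:2]@EY
    h=(Q[:,2]>.077)&(Q[:,2]<.09)&(u>-.16)&(u<-.11)&(abs(w+.5425)<.08); print('handle u',np.median(u[h])+.1503)
save(np.load('c_scene.npz')['p'],'end.png')
E
```

```text
top seat 1 nut/shaft/fork z [[0.0401, 0.0779, 0.0811], [0.0392, 0.0736, 0.0766], [0.0195, 0.074, 0.0798]]
top seat 2 nut/shaft/fork z [[0.0781, 0.081, 0.0817], [0.0406, 0.0728, 0.0757], [0.0209, 0.0745, 0.079]]
top seat 3 nut/shaft/fork z [[0.0786, 0.0795, 0.0823], [0.0647, 0.0745, 0.0764], [0.0604, 0.0763, 0.0812]]
top seat 4 nut/shaft/fork z [[0.0769, 0.0801, 0.0818], [0.0715, 0.0752, 0.0774], [0.0687, 0.0763, 0.0804]]
scene seat 1 nut/shaft/fork z [[0.0366, 0.0398, 0.0802], [0.0378, 0.0716, 0.0754], [0.0273, 0.0756, 0.0794]]
scene seat 2 nut/shaft/fork z [[0.0382, 0.059, 0.0799], [0.0384, 0.0719, 0.0756], [0.0367, 0.0756, 0.0796]]
scene seat 3 nut/shaft/fork z [[0.0373, 0.0735, 0.0799], [0.0376, 0.0698, 0.0747], [0.0408, 0.0763, 0.0811]]
scene seat 4 nut/shaft/fork z [[0.0373, 0.0407, 0.0796], [0.0381, 0.0712, 0.0751], [0.0217, 0.0385, 0.0796]]
handle u 0.015976243084545205
handle u 0.014871380952650948
```

View pics/end.png

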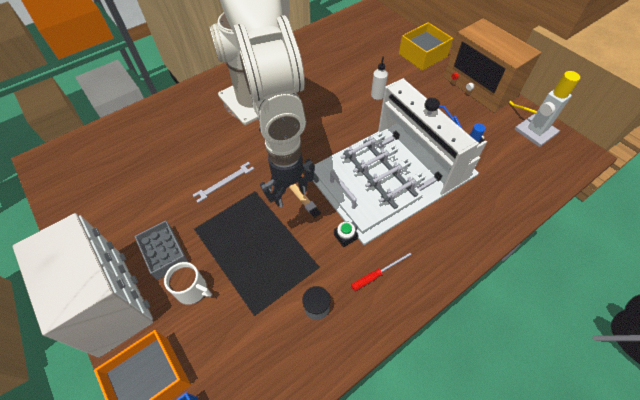

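The picture shows four rods home in the clips around (395,165), the mat empty at (255,250), and the bystanders in place. The handle's position confirms the shuttle is at the front stops.

```bash
python3 -c "
from workcell import bot
print(bot.job_done())"
```

```text
the job is handed in; nothing more can be done
None
```

The job is handed in: all four rods are home in their clips with forks towards the bridge, the start button was pushed fully down and released with the shuttle fully in, and the shuttle is back at the front stops with the gripper clear.

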